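# Lock a shelf rail by tapping its wedge home

## Task

Lock the shelf rail in its slanted bracket: take the wedge from the tool rack, start it in the bracket's slot and let go of it, then tap it in with the tapping bar (not with the fingers) until its head sits down on the bracket and it goes no farther. Afterwards put the bar back upright in a free well of the rack, with its collar down on the rack. Leave the pin and the other things on the bench where they are.

Things in the scene. Friction and masses are not known exactly. Their poses are not given: they have to be found in the camera images.
- bracket: Dark steel base plate, 150 x 240 x 8 mm, fixed. Origin on the bench top straight below the slot mouth; +x is the way the slot runs down, away from the robot; z up. On its +x half a 30 x 30 x 240 mm aluminium shelf rail lies across (along y), its upper edge 102 mm above the bench and wholly to the +x side of the slot.
- socket: Steel wedge bracket with a slot, leaning 30 degrees from vertical: its mouth looks up and towards the robot. Origin in the mouth plane, 100 mm above the bench. z: out of the slot along its slant; y: level, across it; x: towards jaw and rail. Two side plates 6 mm thick stand 21 mm apart in y, tops at z = 0; the wedge's head lands on them. Nothing stands above the mouth.
- slot_mouth (a point): Middle of the slot's mouth at the start: 2.5 mm to the -x side of the bracket's origin, same axes. There the slot is 15 mm wide in x (fixed lower wall to jaw), bevelled wider at the very top, and 21 mm in y; it is 60 mm long, open below, narrowing like the wedge. The wedge moves these 2.5 mm to +x as it goes home.
- jaw (a joint): How far the bracket's sliding jaw (slot's +x wall) has been pushed aside towards the rail by the wedge, m: 0 at the start, about 0.005 with the wedge home. It resists with friction and stays where it is pushed; not sprung.
- wedge_head (a point): Plain aluminium wedge, about 0.2 kg. Point: middle of its block head, 36 (its x) x 30 (y) x 44 mm tall (z up): 22 mm below the flat top, 22 mm above the shoulder from which the tapered shank hangs. Same if turned half round. It starts hanging by the shoulder in a rack well, its x along the rack's x. When home this point is 22 mm from the bracket's origin along the bracket's z.
- wedge_tip (a point): Tip of the wedge's shank, 64 mm below the shoulder. Shank 16 mm wide in y (11 mm for the last 12 mm), tapering on both x faces from 20 mm at the shoulder to 6 mm here. Set loosely in the slot, its x along the bracket's x, it sticks with the shoulder about 23 mm above the mouth; it takes about 4 to 10 N along the slant to drive it from there.
- bar_handle (a point): Tapping bar, about 0.3 kg. Point: middle of its square black handle, 26 x 26 mm, 40 mm below its top and 40 mm above the underside of its 34 x 34 x 6 mm steel collar. z up along the bar. It starts hanging by the collar in a rack well.
- bar_tip (a point): Striking end of the tapping bar: end of the round steel rod below the collar, 16 mm thick (11 mm at the very end), 55 mm below the collar's underside and 95 mm below the handle's middle.
- rack: Grey plastic tool rack, fixed: a block 190 (x) x 64 (y) x 70 mm high with three equal square wells, 22 mm wide and right through, at x = -65, 0 and +65 mm. Origin at the middle of its underside. Wedge, bar and pin hang in the wells in any order.
- well0 (a point): Middle of the mouth of the well at the rack's -x end, 70 mm above the bench.
- well1 (a point): Middle of the mouth of the rack's middle well, 70 mm above the bench.
- well2 (a point): Middle of the mouth of the well at the rack's +x end, 70 mm above the bench.
- pin_head (a point): Plain round locking pin hanging in the third well, not needed: low round head 32 mm across, 12 mm tall; the head's middle.
- carton_mid (a point): Small cardboard carton, 100 x 75 x 60 mm, on the bench beyond the work; its middle.
- tape_mid (a point): Roll of tape, 84 mm across, 45 mm high, on the bench beyond the work; its middle.
- scanner_mid (a point): Black hand scanner lying on the bench beyond the work, about 130 mm long, 36 mm high; a point in its head 17 mm above the bench.

How it is judged:
By the outcome, as a careful person would: the job done as asked, in the order asked, and still so for the second after the job is handed in, with the robot touching nothing.
It also fails if it takes over 61 s, if anything falls off the work surface, if the arm or the gripper's body presses on something with over 40 N, if the wrist force passes 120 N, or if a joint passes its speed limit or range.

## Robot

A 6-joint arm with a two-finger parallel gripper is mounted at the origin on the work surface. World frame = base frame: x ahead of the robot, y to its left, z up, the work surface at z = 0. Lengths are in m, angles in rad, forces in N, time in s.
With the tool pointing down it reaches from about 0.275 to 0.85 m from the base axis. Payload 5.2 kg.
Tool frame: the origin (TCP) lies on the mounting face of the last link; the fingertips stand 173 mm ahead of it and the grasp point (between the pads) lies 155 mm ahead of it (manip.tip_extent is the distance from the TCP to the fingertips, in m); z points along the fingers, y is the direction in which the jaws open and shut (so a half turn about z gives the same grasp; the last joint's range is limited). The gripper opens to 85 mm and grips with 20 to 120 N. Pads are 22 mm wide; open, the fingers measure 114 mm over their backs; the gripper's body (76 mm by 85 mm) begins 54 mm behind the grasp point. The pads swing forward as they close: fully open they stand 13 mm farther back than shut.
Start: joints at [-1.444, 0.259, 1.535, -0, 1.348, -0.203], TCP at [0.178, -0.52, 0.405] pointing down, gripper open.
Joint ranges: [-3.14, 3.14], [-0.91, 2.08], [0.19, 2.58], [-1.22, 4.36], [0.22, 2.71], [-3.12, 3.12]. Speed limits (rad/s): [2.57, 2.57, 3.14, 3.14, 3.14, 3.14].

## Interface

Orientations are given as a unit quaternion [w, x, y, z].
In Python, from station import manip, cams gives the robot as it stands.
- The arm moves only by the tool drive_tool, never from a script. Its argument "steps" is text: rows parted by semicolons, each of 7 numbers parted by spaces: the shift along the world's x, y, z in mm, then the turn, a rotation vector about the world's x, y, z in degrees, then the gripper's target within -1 to 1 (fully open at 1, half-way at 0, shut at -1). In form: tx ty tz ax ay az fingers; .... A call has 1 to 10 rows; each row shifts and turns the commanded pose from where the row before left it; what a row does not reach is not made up. A row lasts 1/10 s, in which the tool goes at most 50 mm and 8.59 degrees, less where a joint would pass 70% of its speed; a pose out of reach is approached as far as the arm can. A call is refused whole if a number of a shift passes 50 or a number of a turn 8.59, either way. A call with a gripper value outside its range is refused whole. The fingers move at their own pace and stop on an object; the grip force is fixed at half the most. Time passes only in rows, so rows that do not move let the fingers close. It gives the time, the measured TCP pose, the force and the opening at its end, in the units of the state.
- manip.get_state(): the state, without advancing time (a new reading comes with each control period).
- cams.capture(name): name is "side" or "top"; returns the picture (400x640x3 uint8, blue, green, red); there is no depth.
- cams.calibration(name): a dict with "fovy" (degrees; the focal length in pixels is half the picture's height over the tangent of half this angle, whatever the lens; pixels are square), "cx", "cy" (the principal point, pixels), "origin" and "rotation" of the camera in the world. Camera axes: x right, y down, z forward; pixel columns grow to the right and rows downward; lengths in m; the calibration is good to about 2 mm. A picture is of the moment at which its call begins. calibration takes no time and is no camera call.
- manip.job_done(): hands the job in, once; it reports no verdict.
The state is a dict: "time": time; "joint_pos": joint angles; "joint_vel": joint speeds; "tau": joint torques, N m; "tcp_pos": TCP position; "ee_rot": TCP orientation; "wrist_force": force on the tool from outside, world axes, zero at the start; "torque": the same for the moment, N m; "gripper_width": opening from 0.0 (shut) to 1.0 (fully open).
Only numpy, scipy, OpenCV 4.12 (cv2) and the standard library are available. Lean on these libraries where they do the work, as an engineer would, in place of code of your own. Each camera call takes 0.05 s, during which the arm holds its last target.

## Working session

There is one attempt and no reset: what is moved stays moved. The work goes in short steps, Python scripts to look and compute and a tool call to move; the robot and the scene stay as the last step left them, time stands still between calls to the robot, and variables do not carry over. Pictures are saved under pics/ and viewed, and the job is handed in when it is done.

Besides the shell and the picture viewer there is one more tool, called after "Emit:" as a command line: name --argument value ..., lists and objects as JSON in quotes. drive_tool: Moves the arm, as the interface text tells. Its arguments: {"type":"object","properties":{"steps":{"type":"string"}},"required":["steps"]}

```bash
mkdir -p pics; ls; python3 - <<'E'
from station import manip, cams
import cv2
print(manip.get_state())
for n in ("side","top"):
    print(n,cams.calibration(n))
    cv2.imwrite(f"pics/{n}0.png",cams.capture(n))
print(manip.tip_extent)
E
```

```text
pics
{'time': 0.0, 'joint_pos': array([-1.44382022e+00,  2.59382508e-01,  1.53609070e+00, -1.34837837e-05,
        1.34803231e+00, -2.02791049e-01]), 'joint_vel': array([-1.21449113e-03,  3.73003290e-05, -5.78661643e-05,  8.24742466e-04,
        3.60289160e-04, -9.40721092e-05]), 'tau': array([ 5.60719091e-04, -4.46034122e+01, -2.90568227e+01, -3.23131890e-04,
        1.14236644e-02, -6.12434434e-06]), 'tcp_pos': array([ 0.17809899, -0.52013636,  0.40385008]), 'ee_rot': array([-9.55991226e-04,  9.86436775e-01,  1.64138887e-01,  2.96779781e-05]), 'wrist_force': array([-0.01205671, -0.4066515 ,  0.2332129 ]), 'torque': array([0.01493979, 0.03413768, 0.03213005]), 'gripper_width': 0.9998681138962371}
side {'fovy': 43.32780438837831, 'cx': 322.09274101007026, 'cy': 204.15789556758472, 'origin': array([0.35252343, 0.61398897, 0.88722945]), 'rotation': array([ 0.06821999, -0.17885499,  0.92841827, -0.31842808])}
top {'fovy': 56.820418297919154, 'cx': 319.8859271730636, 'cy': 200.33852534683405, 'origin': array([0.40818946, 0.0415003 , 0.96190516]), 'rotation': array([-0.07927322,  0.71751761, -0.68770271,  0.0771312 ])}
0.1734
```

View pics/side0.png

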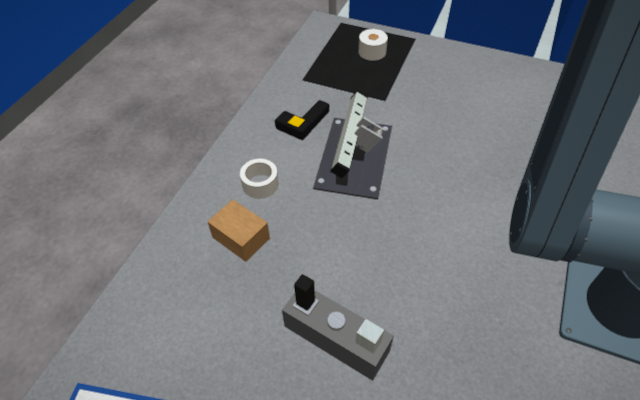

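View pics/top0.png

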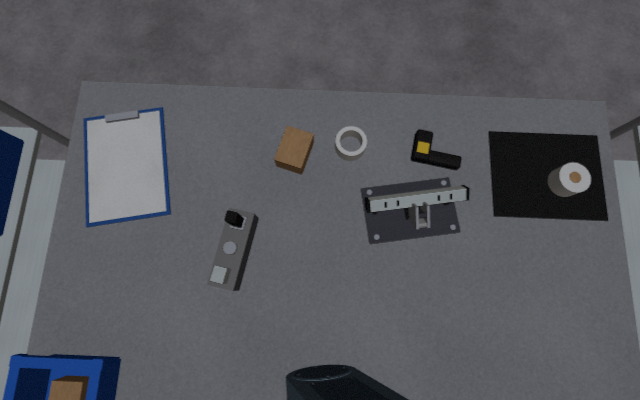

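The side view shows the rack with the bar at (305,290), the pin at (336,320) and the wedge at (370,332). The bracket is near (355,150). In the top view the rack runs from (220,285) to (243,215) and the slot is at (422,215). Next I'll enlarge these areas.

```bash
cat > h.py <<'E'
import numpy as np, cv2
from scipy.spatial.transform import Rotation as R
from scipy.optimize import least_squares
from station import manip, cams
C={}
for n in ("side","top"):
    c=cams.calibration(n); q=c["rotation"]
    Rm=R.from_quat([q[1],q[2],q[3],q[0]]).as_matrix()
    f=200/np.tan(np.radians(c["fovy"])/2)
    C[n]=(np.array(c["origin"]),Rm,f,c["cx"],c["cy"])
def proj(n,P):
    o,Rm,f,cx,cy=C[n]; p=(np.atleast_2d(P)-o)@Rm
    return np.c_[cx+f*p[:,0]/p[:,2],cy+f*p[:,1]/p[:,2]]
def ray(n,uv):
    o,Rm,f,cx,cy=C[n]; d=Rm@np.array([(uv[0]-cx)/f,(uv[1]-cy)/f,1]); return o,d/np.linalg.norm(d)
def onz(n,uv,z):
    o,d=ray(n,uv); return o+d*(z-o[2])/d[2]
def tri(uvs,uvt):
    (a,u),(b,v)=ray("side",uvs),ray("top",uvt)
    s,t=np.linalg.lstsq(np.c_[u,-v],b-a,rcond=None)[0]
    p,q=a+s*u,b+t*v
    return (p+q)/2,np.linalg.norm(p-q)
def crop(src,x0,y0,w,h,k,out):
    im=cv2.imread(src)[y0:y0+h,x0:x0+w]
    im=cv2.resize(im,None,fx=k,fy=k,interpolation=cv2.INTER_CUBIC)
    im=cv2.convertScaleAbs(im,alpha=1.4,beta=10)
    for i in range(0,w,10):
        cv2.line(im,(i*k,0),(i*k,6 if i%20 else 14),(0,255,255),1)
        if i%20==0: cv2.putText(im,str(x0+i),(i*k+2,24),0,.4,(0,255,255),1)
    for j in range(0,h,10):
        cv2.line(im,(0,j*k),(6 if j%20 else 14,j*k),(0,255,255),1)
        if j%20==0: cv2.putText(im,str(y0+j),(16,j*k+5),0,.4,(0,255,255),1)
    cv2.imwrite(out,im)
E
python3 - <<'E'
from h import *
crop("pics/side0.png",270,265,130,115,5,"pics/s_rack.png")
crop("pics/top0.png",195,200,80,100,6,"pics/t_rack.png")
crop("pics/side0.png",305,85,95,115,5,"pics/s_br.png")
crop("pics/top0.png",350,170,125,80,6,"pics/t_br.png")
E
```

```text
(no output)
```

View pics/s_rack.png

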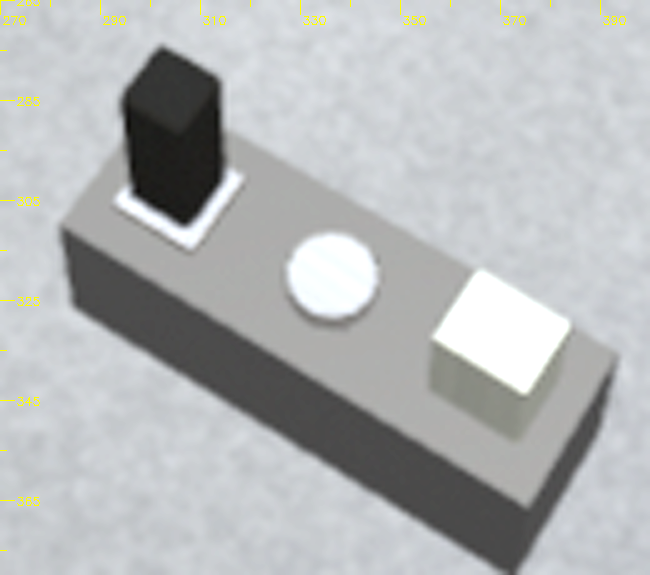

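View pics/t_rack.png

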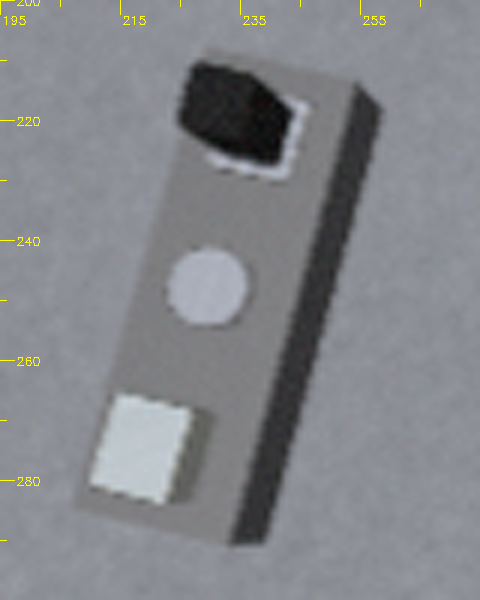

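View pics/s_br.png

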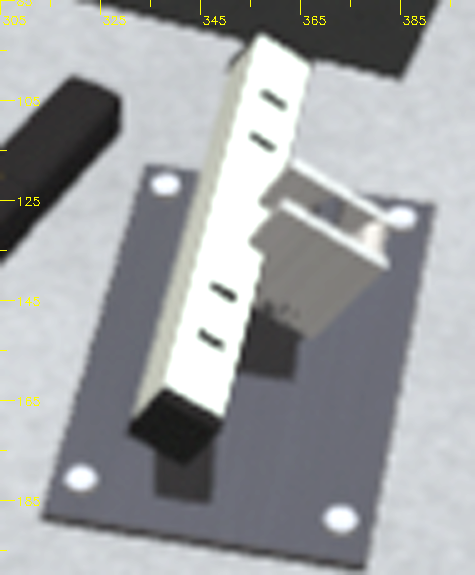

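View pics/t_br.png

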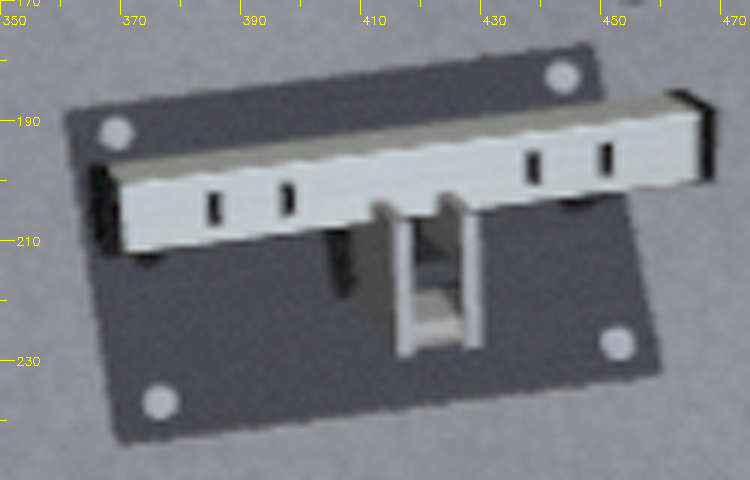

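```bash
cat > fit.py <<'E'
from h import *
def fit(pts,obs,x0,zfree=False):
    # obs: list of (view, idx, uv)
    def f(p,full=False):
        c,s=np.cos(p[2]),np.sin(p[2]); z=p[3] if zfree else 0
        P=pts@np.array([[c,s,0],[-s,c,0],[0,0,1]])+[p[0],p[1],z]
        r=np.array([proj(v,P[i])[0]-uv for v,i,uv in obs])
        return r if full else r.ravel()
    s=least_squares(f,x0,loss="soft_l1"); return s.x,f(s.x,True)
E
python3 - <<'E'
from fit import *
np.set_printoptions(precision=4,suppress=True)
def box(a,b,z): return np.array([[x,y,zz] for zz in z for x,y in ((-a,-b),(a,-b),(a,b),(-a,b))])
# approx rough
for uv in [(229.5,207.8),(254.5,213.8),(233.7,290.5),(207.2,284.5)]: print("racktop top",onz("top",uv,.07))
for uv in [(282.4,310.6),(375.6,366),(393.4,336)]: print("racktop side",onz("side",uv,.07))
print("tri",tri((375.6,366),(233.7,290.5)) , tri((375.6,366),(207.2,284.5)), tri((393.4,336),(233.7,290.5)))
for a,b in zip([(366.2,318.6),(384.2,330),(375.2,344),(356.2,332.6)],[(226.8,268),(222.5,283.8),(210.2,280.7),(215.3,265.7)]): print("wedge",tri(a,b))
print("pin",tri((336.6,320.4),(229.5,247.8)))
for n,uv in [("side",u) for u in [(302.4,274.2),(314,280.6),(305.6,291.8),(294.8,284.6)]]: print("bar top",onz(n,uv,.156+.0))
for s in [(334.4,117.6),(392.4,125.6),(378.2,199),(313.4,188.6)]: print("plate s",onz("side",s,.008))
for s in [(448.7,177),(460.3,232.3),(369.7,244),(360.7,188.7)]: print("plate t",onz("top",s,.008))
E
```

```text
racktop top [0.5808 0.2699 0.07  ]
racktop top [0.5684 0.2073 0.07  ]
racktop top [0.3841 0.2411 0.07  ]
racktop top [0.3951 0.3046 0.07  ]
racktop side [0.5776 0.2733 0.07  ]
racktop side [0.3933 0.3068 0.07  ]
racktop side [0.3815 0.2461 0.07  ]
tri (array([ 0.3899,  0.2659, -0.0357]), np.float64(0.017518772243618228)) (array([0.3943, 0.3056, 0.0666]), np.float64(0.0015831418802783458)) (array([0.3828, 0.2428, 0.0623]), np.float64(0.002108569281348773))
wedge (array([0.4324, 0.2521, 0.1107]), np.float64(0.003016724848549216))
wedge (array([0.398 , 0.259 , 0.1083]), np.float64(0.0014802222608812363))
wedge (array([0.4038, 0.2874, 0.1085]), np.float64(0.0009827372029884147))
wedge (array([0.4382, 0.2798, 0.1073]), np.float64(0.0003592958314475366))
pin (array([0.4816, 0.2586, 0.0774]), np.float64(0.0017514728408939552))
bar top [0.5507 0.2369 0.156 ]
bar top [0.5282 0.241  0.156 ]
bar top [0.5329 0.265  0.156 ]
bar top [0.5546 0.2595 0.156 ]
plate s [ 0.6973 -0.2907  0.008 ]
plate s [ 0.5505 -0.3161  0.008 ]
plate s [ 0.51  -0.078  0.008]
plate s [ 0.6562 -0.0529  0.008 ]
plate t [ 0.7019 -0.2938  0.008 ]
plate t [ 0.5536 -0.3187  0.008 ]
plate t [ 0.5133 -0.0841  0.008 ]
plate t [ 0.6594 -0.0583  0.008 ]
```

```bash
cat > joint.py <<'E'
from h import *
np.set_printoptions(precision=4,suppress=True)
def box(a,b,z): return np.array([[x,y,zz] for zz in z for x,y in ((-a,-b),(a,-b),(a,b),(-a,b))])
RK=box(.095,.032,(.07,0)); WD=box(.018,.015,(.114,)); PL=box(.075,.12,(.008,))
# order: (-,-),(+,-),(+,+),(-,+) ; rack x ~ world +x (yaw ~10deg)
obs=[]
def add(o,v,i,uv): obs.append((o,v,i,uv))
for i,uv in {3:(207.2,284.5),0:(233.7,290.5),1:(254.5,213.8),2:(229.5,207.8),4:(239.5,290.5),5:(258.7,218.7)}.items(): add(0,"top",i,uv)
for i,uv in {3:(375.6,366),0:(393.4,336),2:(282.4,310.6),7:(373,380),6:(284.6,326),4:(390.6,350)}.items(): add(0,"side",i,uv)
for i,uv in {1:(226.8,268),0:(222.5,283.8),3:(210.2,280.7),2:(215.3,265.7)}.items(): add(1,"top",i,uv)
for i,uv in {1:(366.2,318.6),0:(384.2,330),3:(375.2,344),2:(356.2,332.6)}.items(): add(1,"side",i,uv)
for i,uv in {1:(448.7,177),0:(460.3,232.3),3:(369.7,244),2:(360.7,188.7)}.items(): add(2,"top",i,uv)
for i,uv in {1:(334.4,117.6),0:(392.4,125.6),3:(378.2,199),2:(313.4,188.6)}.items(): add(2,"side",i,uv)
M=[RK,WD,PL]
def projc(n,P,d):
    o,Rm,f,cx,cy=C[n]; Rm=R.from_rotvec(d[3:]).as_matrix()@Rm
    p=(P-o-d[:3])@Rm
    return np.array([cx+f*p[0]/p[2],cy+f*p[1]/p[2]])
def T(p,P):
    c,s=np.cos(p[2]),np.sin(p[2]); return np.array([c*P[0]-s*P[1]+p[0],s*P[0]+c*P[1]+p[1],P[2]])
def res(q):
    d={"side":q[9:15],"top":q[15:21]}
    r=[(projc(v,T(q[3*o:3*o+3],M[o][i]),d[v])-uv)/.4 for o,v,i,uv in obs]
    return np.r_[np.ravel(r),q[9:12]/.002,q[15:18]/.002,q[12:15]/.002,q[18:21]/.002]
q0=np.r_[.48,.257,-.17,.42,.27,-.17,.605,-.19,.17,np.zeros(12)]
s=least_squares(res,q0); q=s.x
if __name__=="__main__":
    print(q[:9],np.degrees(q[2:9:3])); print("side",q[9:15],"top",q[15:]); r=s.fun[:2*len(obs)].reshape(-1,2)*.4
    for (o,v,i,uv),e in zip(obs,r): print(o,v,i,e)
    for x in (-.065,0,.065): print("well",T(q[:3],(x,0,.07)))
    # socket plates
    d={"side":q[9:15],"top":q[15:21]}
    def so(p):  # socket frame -> world
        x,y,z=p; b=np.array([x*np.cos(np.pi/6)-z*.5,y,.1+x*.5+z*np.cos(np.pi/6)]); return T(q[6:9],b)
    for x in (-.03,-.025,-.02,-.015,-.01,0,.01): 
        print(x,[ (projc(v,so((x,y,0)),d[v])) for v in ("top","side") for y in (.0135,-.0135)])
E
python3 joint.py
```

```text
[ 0.4821  0.2564 -0.1825  0.4187  0.2696 -0.2102  0.6067 -0.1884  0.1712] [-10.4575 -12.043    9.8109]
side [ 0.0003 -0.0003  0.004   0.     -0.0008  0.0011] top [-0.0003  0.0003  0.0017  0.0002  0.     -0.0009]
0 top 3 [0.2038 0.2811]
0 top 0 [-0.1012  0.4895]
0 top 1 [ 0.1345 -0.422 ]
0 top 2 [ 0.0414 -0.0939]
0 top 4 [ 0.3547 -0.045 ]
0 top 5 [ 0.4586 -0.4086]
0 side 3 [0.1809 0.1842]
0 side 0 [ 0.4075 -0.8782]
0 side 2 [-0.4024 -0.6305]
0 side 7 [-0.0199  0.5854]
0 side 6 [0.2212 0.6484]
0 side 4 [-0.5739  0.8708]
1 top 1 [0.5246 0.3131]
1 top 0 [-0.0325  0.3255]
1 top 3 [-0.4898  0.0151]
1 top 2 [-0.6251 -0.7358]
1 side 1 [-0.4365 -0.2836]
1 side 0 [ 0.4321 -0.3385]
1 side 3 [0.1182 0.2592]
1 side 2 [ 0.0474 -0.1211]
2 top 1 [-0.0396  0.2607]
2 top 0 [ 0.211  -0.0183]
2 top 3 [-0.3443  0.2466]
2 top 2 [-0.2631 -0.2699]
2 side 1 [-0.216   0.2604]
2 side 0 [-0.0532  0.303 ]
2 side 3 [ 0.2804 -0.5045]
2 side 2 [-0.101  -0.4948]
well [0.4181 0.2682 0.07  ]
well [0.4821 0.2564 0.07  ]
well [0.546  0.2446 0.07  ]
-0.03 [array([413.8907, 215.0552]), array([424.8813, 213.6337]), array([366.3895, 137.8108]), array([368.2776, 129.6635])]
-0.025 [array([413.8172, 213.1146]), array([424.8263, 211.6924]), array([364.5555, 136.7442]), array([366.4715, 128.6022])]
-0.02 [array([413.7434, 211.1675]), array([424.7711, 209.7447]), array([362.7171, 135.675 ]), array([364.6612, 127.5384])]
-0.015 [array([413.6694, 209.2139]), array([424.7158, 207.7904]), array([360.8743, 134.6032]), array([362.8466, 126.4722])]
-0.01 [array([413.5952, 207.2536]), array([424.6602, 205.8296]), array([359.0271, 133.5289]), array([361.0277, 125.4034])]
0 [array([413.4459, 203.3132]), array([424.5485, 201.8879]), array([355.3195, 131.3726]), array([357.3771, 123.2583])]
0.01 [array([413.2957, 199.3461]), array([424.436 , 197.9196]), array([351.594 , 129.2059]), array([353.7092, 121.103 ])]
```

The joint fit agrees to under 1 px. The socket isn't centred on the base plate, so I'll zoom in on it to locate it.

```bash
python3 - <<'E'
from h import *
crop("pics/top0.png",400,190,50,50,14,"pics/t_sl.png")
crop("pics/side0.png",350,100,50,50,14,"pics/s_sl.png")
E
```

```text
(no output)
```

View pics/t_sl.png

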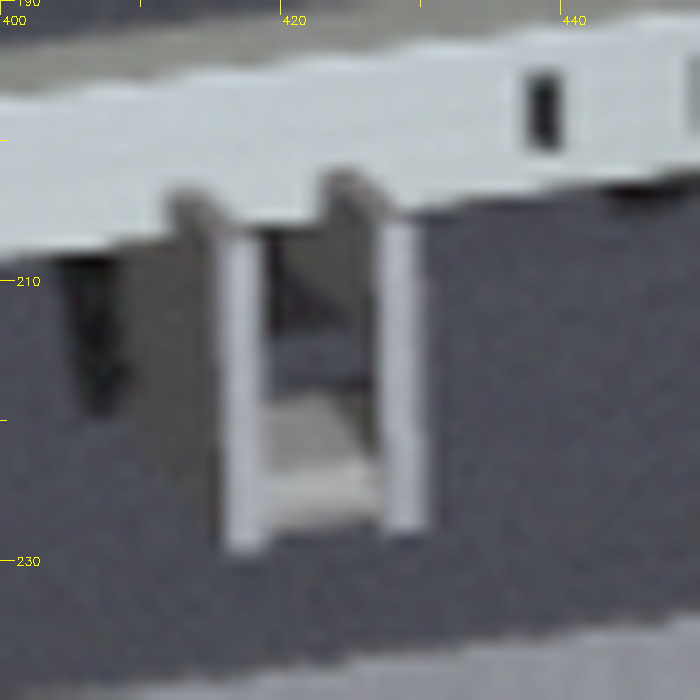

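View pics/s_sl.png

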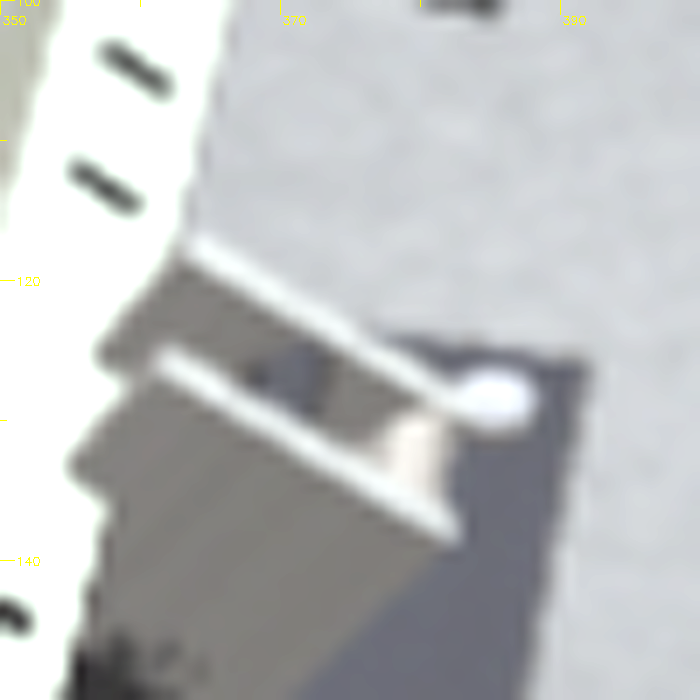

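```bash
cat > sock.py <<'E'
from joint import *
d={"side":q[9:15],"top":q[15:21]}
O=[("top",.0135,0,(417.6,229.4)),("top",.0135,1,(416.9,206.1)),("top",-.0135,0,(429.0,227.9)),("top",-.0135,1,(428.4,205)),
("side",.0135,0,(382.5,138.4)),("side",.0135,1,(361.6,125.6)),("side",-.0135,1,(363.9,117.4))]
def so(p,dx,dy,dh=0):
    x,y,z=p; b=np.array([x*np.cos(np.pi/6)-z*.5+dx,y+dy,.1+dh+x*.5+z*np.cos(np.pi/6)]); return T(q[6:9],b)
def f(a): return np.ravel([projc(v,so((a[2+k],y,0),a[0],a[1]),d[v])-uv for v,y,k,uv in O])
S=least_squares(f,[0,0,-.02,.02]); a=S.x
if __name__=="__main__":
    print(a); print(S.fun.reshape(-1,2))
    J=S.jac; print("sd",np.sqrt(np.diag(np.linalg.inv(J.T@J)))*.4)
    print("socket origin",so((0,0,0),a[0],a[1]),"mouth start",so((-.0025,0,0),a[0],a[1]))
    # free tri of strip ends
    for y,k in ((.0135,0),(.0135,1),(-.0135,1)):
        uv={o[0]:o[3] for o in O if o[1]==y and o[2]==k}
        g=least_squares(lambda P:np.r_[projc("top",P,d["top"])-uv["top"],projc("side",P,d["side"])-uv["side"]],[.6,-.19,.1])
        print(g.x,g.cost)
E
python3 sock.py
```

```text
[-0.0449 -0.0013 -0.0199  0.0375]
[[ 0.1589  0.0423]
 [ 0.0639  0.6049]
 [-0.0948  0.087 ]
 [-0.0675  0.2419]
 [ 0.0486 -0.3223]
 [-0.3169 -0.0176]
 [-0.6159  0.0379]]
sd [0.0022 0.0007 0.0024 0.0023]
socket origin [ 0.5627 -0.1974  0.1   ] mouth start [ 0.5606 -0.1977  0.0988]
[ 0.5435 -0.1869  0.0892] 0.002376047657577352
[ 0.5926 -0.1784  0.1192] 0.21266887697993983
[ 0.5965 -0.2052  0.1194] 0.16130730157375697
```

Estimates so far:
- **Rack:** centre (0.482, 0.256), yaw about −10.5°.
- **Wedge:** near well at (0.419, 0.269).
- **Bar:** far well at (0.546, 0.245).
- **Socket origin:** (0.563, −0.197, 0.100), yaw 9.8°.

All of these are within reach, so I'll move above the wedge.

Emit:
drive_tool --steps "22 42 0 0 0 -3 1;22 42 0 0 0 -3 1;22 42 0 0 0 -3 1;22 42 0 0 0 -3 1;22 42 0 0 0 -3 1;22 42 0 0 0 -3 1;22 42 0 0 0 -3 1;22 42 0 0 0 -3 1;22 42 0 0 0 -3 1;22 42 0 0 0 -3 1"

```text
time: 1.1
tcp_pos: [0.3984, -0.0984, 0.4047]
ee_rot: [0.0, 0.995, -0.098, 0.0]
wrist_force: [1.1, -0.6, -0.5]
gripper_width: 1.001
```

Emit:
drive_tool --steps "2 37 -7 0 0 0 1;2 37 -7 0 0 0 1;2 37 -7 0 0 0 1;2 37 -7 0 0 0 1;2 37 -7 0 0 0 1;2 37 -7 0 0 0 1;2 37 -7 0 0 0 1;2 37 -7 0 0 0 1;2 37 -7 0 0 0 1;2 37 -7 0 0 0 1"

```text
time: 2.1
tcp_pos: [0.4178, 0.2712, 0.3341]
ee_rot: [0.0, 0.995, -0.097, -0.0]
wrist_force: [1.9, -0.7, -0.1]
gripper_width: 1.001
```

```bash
python3 - <<'E'
from h import *
for n in ("side","top"): cv2.imwrite(f"pics/{n}1.png",cams.capture(n))
crop("pics/side1.png",330,230,110,140,4,"pics/s1.png")
crop("pics/top1.png",150,200,120,110,5,"pics/t1.png")
E
```

```text
(no output)
```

View pics/s1.png

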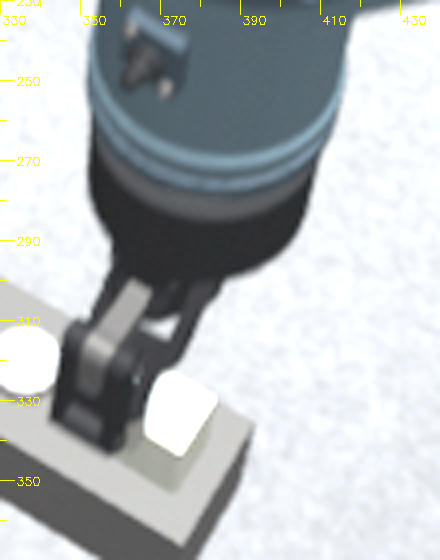

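View pics/t1.png

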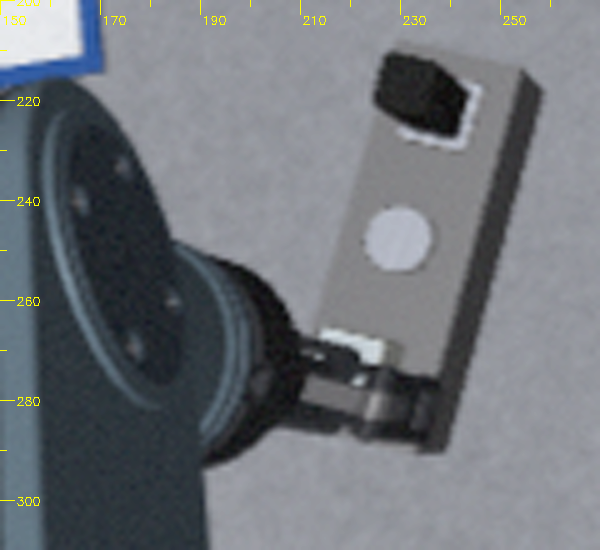

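```bash
python3 - <<'E'
from joint import *
d={"side":q[9:15],"top":q[15:21]}
s=manip.get_state(); p=s["tcp_pos"]; w=s["ee_rot"]
Rm=R.from_quat([w[1],w[2],w[3],w[0]]).as_matrix()
for y in (.0425,.057,-.0425,-.057):
    for x in (-.011,.011):
        P=p+Rm@[x,y,.160]; print(y,x,P,projc("side",P,d["side"]),projc("top",P,d["top"]))
E
```

```text
0.0425 -0.011 [0.3984 0.2333 0.1734] [392.4476 299.6429] [227.3071 284.4358]
0.0425 0.011 [0.42   0.2292 0.1734] [380.1615 292.9023] [230.2808 273.9582]
0.057 -0.011 [0.3957 0.2191 0.1734] [396.7698 292.6852] [234.0038 286.0732]
0.057 0.011 [0.4173 0.215  0.1734] [384.5558 286.0722] [236.9391 275.5761]
-0.0425 -0.011 [0.4145 0.3168 0.1735] [365.3892 343.2006] [188.2954 274.8967]
-0.0425 0.011 [0.4361 0.3127 0.1734] [352.6696 335.6342] [191.4915 264.5329]
-0.057 -0.011 [0.4172 0.3311 0.1735] [360.4566 351.1409] [181.682  273.2796]
-0.057 0.011 [0.4388 0.3269 0.1734] [347.6612 343.419 ] [184.9155 262.935 ]
```

The jaws straddle the wedge head and the top-view finger corners match the prediction within 1–2 px. I'll descend and grip.

Emit:
drive_tool --steps "1 -2 -20 0 0 0 1;0 0 -20 0 0 0 1;0 0 -20 0 0 0 1;0 0 -14 0 0 0 1;0 0 -10 0 0 0 1;0 0 0 0 0 0 -1;0 0 0 0 0 0 -1;0 0 0 0 0 0 -1;0 0 0 0 0 0 -1;0 0 0 0 0 0 -1"

```text
time: 3.2
tcp_pos: [0.4195, 0.2678, 0.2517]
ee_rot: [-0.0, 0.995, -0.097, 0.001]
wrist_force: [0.3, -0.5, 3.5]
gripper_width: 0.341
```

Opening 29 mm matches the 30 mm head. I'll lift it out and carry it over, turning to the bracket's yaw and then tilting 30°.

Emit:
drive_tool --steps "0 0 43 0 0 0 -1;0 0 43 0 0 0 -1;0 0 43 0 0 0 -1;1 -48 0 0 0 3 -1;1 -48 0 0 0 3 -1;1 -48 0 0 0 3 -1;1 -48 0 0 0 3 -1;1 -48 0 0 0 3 -1;1 -48 0 0 0 3 -1;1 -48 0 0 0 3 -1"

```text
time: 4.2
tcp_pos: [0.4255, -0.0701, 0.3798]
ee_rot: [0.0, 0.996, 0.087, 0.0]
wrist_force: [1.6, 0.8, -2.5]
gripper_width: 0.341
```

Emit:
drive_tool --steps "1 -38 0 1.28 -7.39 0 -1;1 -38 0 1.28 -7.39 0 -1;1 -38 0 1.28 -7.39 0 -1;1 -38 0 1.28 -7.39 0 -1;0 0 0 0 0 0 -1;0 0 0 0 0 0 -1"

```text
time: 4.8
tcp_pos: [0.4292, -0.2214, 0.3791]
ee_rot: [-0.022, 0.963, 0.082, 0.257]
wrist_force: [-0.6, 0.7, -1.5]
gripper_width: 0.338
```

```bash
cat >> sock.py <<'E'
def tcpframe():
    s=manip.get_state(); w=s["ee_rot"]
    return s["tcp_pos"],R.from_quat([w[1],w[2],w[3],w[0]]).as_matrix()
psi=q[8]
Bm=np.array([[np.cos(psi),-np.sin(psi),0],[np.sin(psi),np.cos(psi),0],[0,0,1]])
Sm=Bm@np.array([[np.cos(np.pi/6),0,-.5],[0,1,0],[.5,0,np.cos(np.pi/6)]])  # cols socket x,y,z
SO=so((0,0,0),a[0],a[1])
def insock(P): return Sm.T@(P-SO)
E
python3 - <<'E'
from sock import *
for n in ("side","top"): cv2.imwrite(f"pics/{n}2.png",cams.capture(n))
p,Rm=tcpframe(); print(p); print("tool axes in socket",Sm.T@Rm)
# rotvec to align
D=np.diag([1,-1,-1.]); print("turn needed deg",np.degrees(R.from_matrix(Sm@D@Rm.T).as_rotvec()))
for L,nm in ((.1597,"head"),(.1817,"shoulder"),(.2457,"tip")):
    P=p+Rm@[0,0,L]; print(nm,P,insock(P)*1e3, projc("side",P,d["side"]),projc("top",P,d["top"]))
crop("pics/side2.png",310,60,120,120,5,"pics/s2.png")
crop("pics/top2.png",370,150,120,100,5,"pics/t2.png")
E
```

```text
[ 0.4299 -0.2195  0.3794]
tool axes in socket [[ 1.      0.0017 -0.0019]
 [ 0.0017 -1.      0.0017]
 [-0.0019 -0.0017 -1.    ]]
turn needed deg [-0.0173 -0.111  -0.1315]
head [ 0.5083 -0.2057  0.2409] [ 22.7947   1.0967 149.5533] [408.133   82.5799] [447.5603 236.587 ]
shoulder [ 0.5191 -0.2038  0.2218] [ 22.7538   1.1339 127.5534] [401.6402  89.4291] [443.2325 232.3914]
tip [ 0.5505 -0.1982  0.1664] [22.6348  1.2421 63.5536] [383.8852 108.159 ] [431.9225 221.4268]
```

View pics/s2.png

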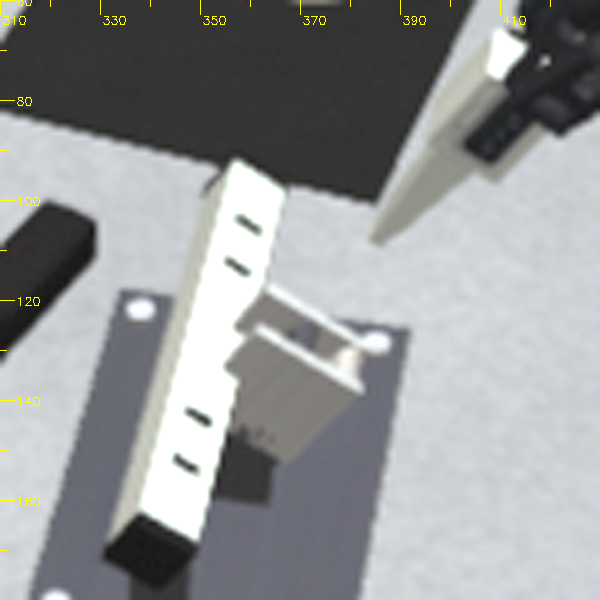

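View pics/t2.png

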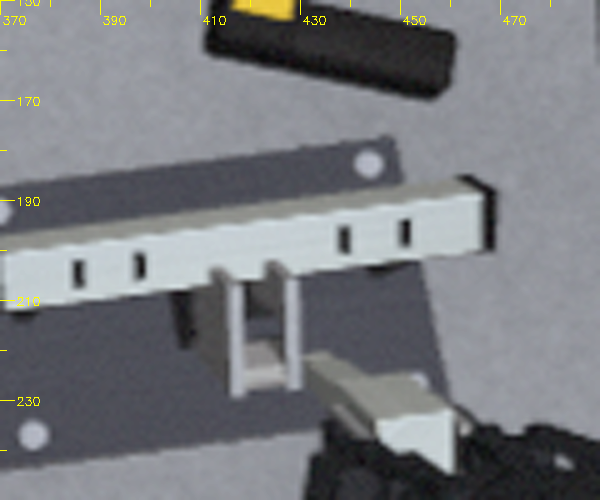

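The wedge is held straight, with its tip at side (385.3,108.4) and top (433,222.5). Both are about 1 px from prediction. I'll put the tip and the slot into one camera frame.

```bash
python3 - <<'E'
from sock import *
crop("pics/side2.png",365,55,60,60,12,"pics/s2z.png")
crop("pics/top2.png",420,210,60,50,12,"pics/t2z.png")
g=least_squares(lambda P:np.r_[projc("top",P,d["top"])-(433,222.3),projc("side",P,d["side"])-(385.3,108.4)],[.55,-.2,.16])
print(g.x,insock(g.x)*1e3,g.cost)
E
```

```text
[ 0.5486 -0.2013  0.164 ] [19.3614 -1.4295 62.7103] 0.0518147657078765
```

View pics/s2z.png

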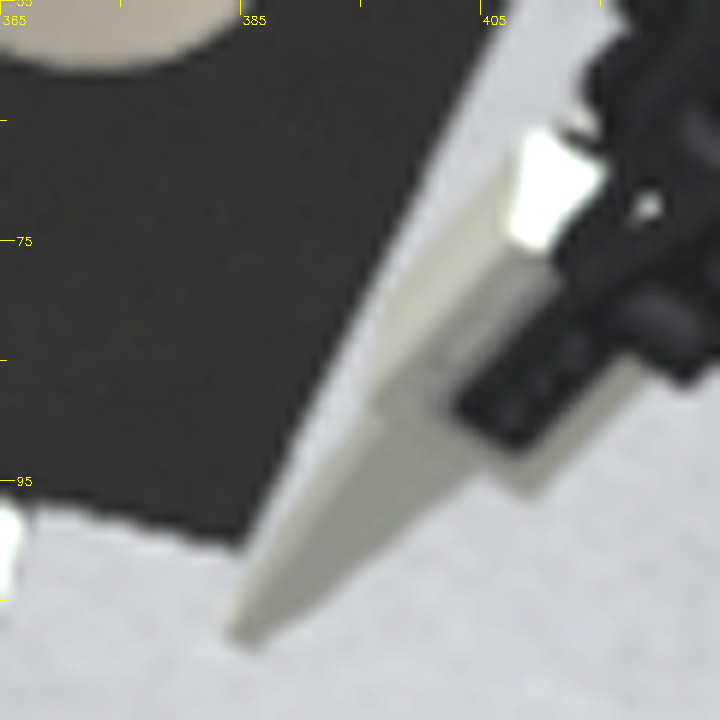

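View pics/t2z.png

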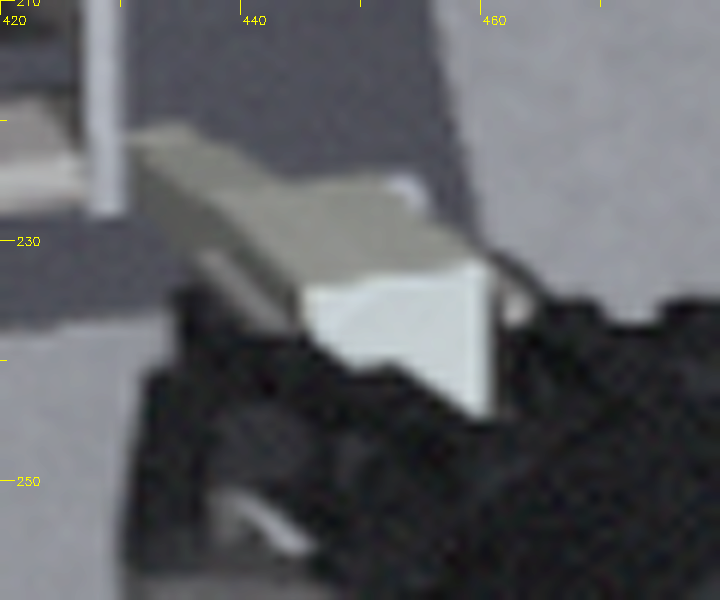

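```bash
python3 - <<'E'
from sock import *
p=np.array([0.4299,-0.2195,0.3794]); Rm=Sm@np.diag([1,-1,-1.])
obs=[("top",(3,5.5),(431.1,221.4)),("top",(3,-5.5),(435.6,220.3)),("side",(3,-5.5),(383.8,107.1)),("side",(3,5.5),(385.3,109)),("side",(-3,5.5),(386.8,108.3)),
]
hd=[("top",(18,15),(444.9,234)),("top",(18,-15),(460.5,231.8)),("side",(18,-15),(409.8,65.7))]
for s_,x in ((0,obs),):
    def f(t): return np.ravel([projc(v,p+Rm@[0,0,.2457]+Sm@np.array([xy[0]/1e3,xy[1]/1e3,0])+t,d[v])-uv for v,xy,uv in obs])
    print(f(np.zeros(3)).reshape(-1,2)); g=least_squares(f,np.zeros(3)); print(g.x, g.fun.reshape(-1,2)); print("shift in socket mm",Sm.T@g.x*1e3)
def f(t): return np.ravel([projc(v,p+Rm@[0,0,.1377]+Sm@np.array([xy[0]/1e3,xy[1]/1e3,0])+t,d[v])-uv for v,xy,uv in hd])
g=least_squares(f,np.zeros(3)); print(f(np.zeros(3)).reshape(-1,2),g.x,"head shift sock",Sm.T@g.x*1e3)
print(insock(p+Rm@[0,0,.2457])*1e3)
E
```

```text
[[-1.4922 -1.1552]
 [-1.0354 -0.6993]
 [-0.8482 -1.5683]
 [-3.0734 -0.0983]
 [-2.271   1.9984]]
[-0.0029 -0.0031 -0.001 ] [[-0.1721  0.3151]
 [ 0.2822  0.7707]
 [ 0.8667 -1.7695]
 [-1.3468 -0.3064]
 [-0.5509  1.7882]]
shift in socket mm [-3.4818 -2.5514  0.8373]
[[-0.455  -0.8029]
 [-0.4824 -0.6454]
 [-1.5371  0.3201]] [-0.002  -0.0004  0.0013] head shift sock [-1.0586 -0.0307  2.154 ]
[23.1101  0.8137 63.5807]
```

Emit:
drive_tool --steps "2 0.5 -19 0 0 0 -1;2 0.5 -18 0 0 0 -1;0.6 0.3 -18 0 0 0 -1;0 0 0 0 0 0 -1;0 0 0 0 0 0 -1"

```text
time: 5.4
tcp_pos: [0.4352, -0.2177, 0.3249]
ee_rot: [-0.023, 0.962, 0.084, 0.258]
wrist_force: [-0.4, 0.5, -1.9]
gripper_width: 0.345
```

```bash
python3 - <<'E'
from sock import *
for n in ("side","top"): cv2.imwrite(f"pics/{n}3.png",cams.capture(n))
p,Rm=tcpframe(); print(p)
P=p+Rm@[0,0,.2457]; print(insock(P)*1e3, projc("side",P,d["side"]),projc("top",P,d["top"]))
crop("pics/side3.png",350,80,60,60,12,"pics/s3z.png")
crop("pics/top3.png",400,195,60,50,12,"pics/t3z.png")
E
```

```text
[ 0.4353 -0.2186  0.3258]
[ 1.2809  0.6752 14.4461] [379.2307 125.9223] [424.8621 222.5983]
```

View pics/s3z.png

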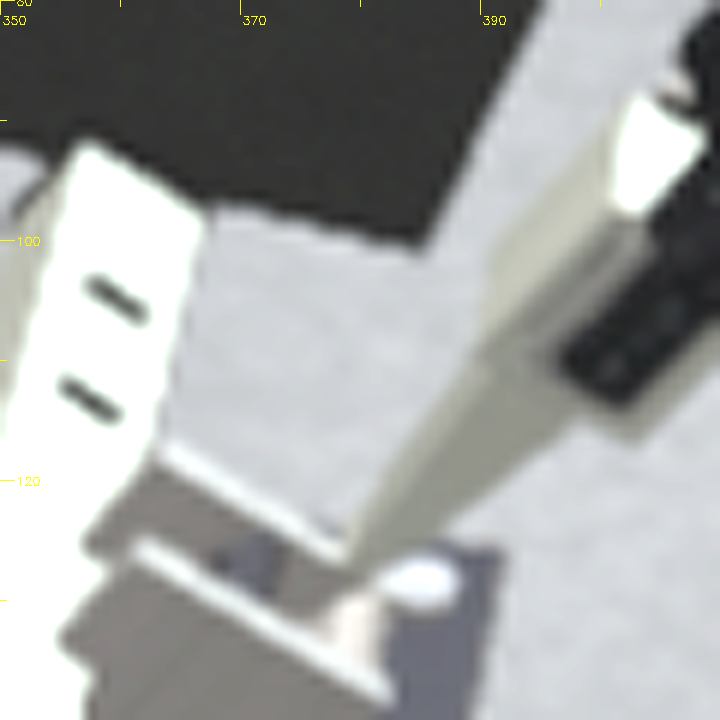

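View pics/t3z.png

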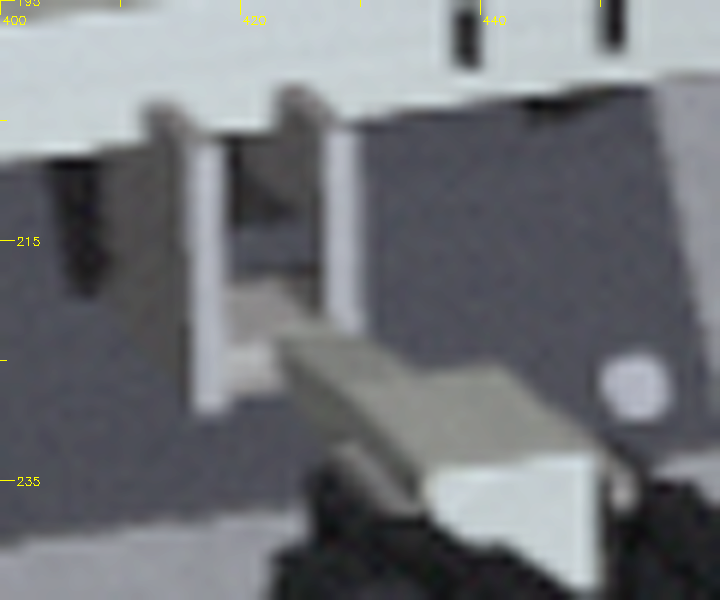

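```bash
python3 - <<'E'
from sock import *
p,Rm=tcpframe()
def f(t):
    P=p+Rm@[0,0,.2457]+Sm@np.array([.003,0,0])+Sm@t
    return np.r_[projc("top",P,d["top"])-(425.2,222.75),projc("side",P,d["side"])-(379.5,126.6)]
g=least_squares(f,np.zeros(3)); print(f(np.zeros(3)),g.x*1e3,g.fun)
# where tip would show after 14.4 mm, vs strip lines
E
```

```text
[-0.3722 -1.3514 -1.3768 -1.3358] [-5.0328 -1.7456 -2.8445] [ 0.0097  0.1346 -0.1238 -0.0373]
```

The camera measurement puts the tip at socket (−3.7, −1.1, 12) mm and the arm's kinematics at (1.3, 0.7, 14), against a target of −2.5, 0. Both are within the ±4.5 mm tolerance, so I'll go in slowly while watching the force.

Emit:
drive_tool --steps "2.5 0.4 -4.3 0 0 0 -1;2.5 0.4 -4.3 0 0 0 -1;2.5 0.4 -4.3 0 0 0 -1;2.5 0.4 -4.3 0 0 0 -1;0 0 0 0 0 0 -1"

```text
time: 6.0
tcp_pos: [0.4448, -0.2173, 0.3067]
ee_rot: [-0.023, 0.962, 0.083, 0.257]
wrist_force: [0.1, -0.3, -1.5]
gripper_width: 0.339
```

```bash
python3 - <<'E'
from sock import *
for n in ("side","top"): cv2.imwrite(f"pics/{n}4.png",cams.capture(n))
s=manip.get_state();p,Rm=tcpframe(); print(p,"F sock",Sm.T@s["wrist_force"],s["torque"])
P=p+Rm@[0,0,.2457]; print(insock(P)*1e3)
a1=cv2.imread("pics/side4.png")[80:140,350:410];b1=cv2.imread("pics/top4.png")[190:250,400:460]
im=np.hstack([cv2.resize(x,None,fx=6.6,fy=6.6,interpolation=cv2.INTER_CUBIC) for x in (a1,b1)]); cv2.imwrite("pics/c4.png",im)
E
```

```text
[ 0.4448 -0.2174  0.3072] F sock [-0.971  -0.0047 -0.6395] [-0.0887  0.3322  0.0116]
[-0.0653  0.4835 -6.4224]
```

View pics/c4.png

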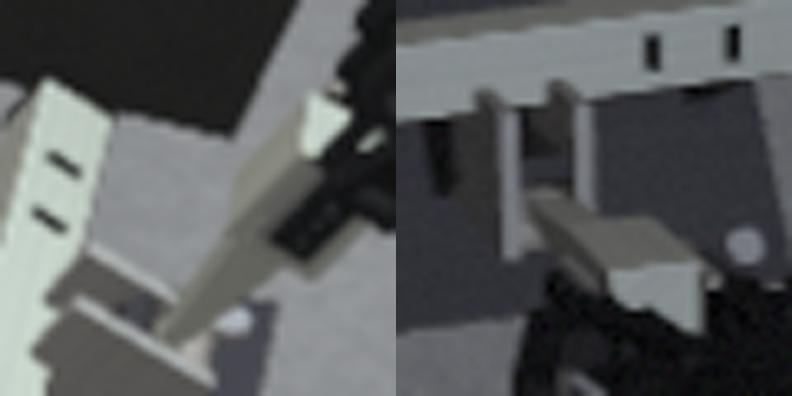

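The tip sits between the side plates with no contact force. I'll continue.

Emit:
drive_tool --steps "2.5 0.4 -4.3 0 0 0 -1;2.5 0.4 -4.3 0 0 0 -1;0 0 0 0 0 0 -1"

```text
time: 6.4
tcp_pos: [0.4498, -0.2165, 0.2982]
ee_rot: [-0.022, 0.962, 0.083, 0.258]
wrist_force: [-0.2, 0.0, -2.2]
gripper_width: 0.347
```

```bash
cat > st.py <<'E'
from sock import *
s=manip.get_state();p,Rm=tcpframe(); print(s["time"],p,"F sock",(Sm.T@s["wrist_force"]).round(2),"M sock",(Sm.T@s["torque"]).round(3),s["gripper_width"])
print("tip sock mm",insock(p+Rm@[0,0,.2457])*1e3)
E
python3 st.py
```

```text
6.4 [ 0.4498 -0.2165  0.2982] F sock [-1.22  0.04 -1.8 ] M sock [0.011 0.368 0.031] 0.34675957971049626
tip sock mm [ -0.2121   0.6451 -16.7765]
```

Emit:
drive_tool --steps "2.5 0.4 -4.3 0 0 0 -1;2.5 0.4 -4.3 0 0 0 -1;0 0 0 0 0 0 -1"

```text
time: 6.7
tcp_pos: [0.4548, -0.2156, 0.2896]
ee_rot: [-0.023, 0.962, 0.083, 0.257]
wrist_force: [-0.2, 0.7, -1.4]
gripper_width: 0.344
```

```bash
python3 st.py
```

```text
6.7 [ 0.4548 -0.2156  0.2896] F sock [-0.78  0.73 -1.15] M sock [ 0.044  0.413 -0.   ] 0.3437489458200252
tip sock mm [ -0.1539   0.6857 -26.8152]
```

Emit:
drive_tool --steps "2 0.3 -3.5 0 0 0 -1;1.5 0.3 -2.6 0 0 0 -1;0 0 0 0 0 0 -1"

```text
time: 7.0
tcp_pos: [0.4581, -0.2151, 0.2835]
ee_rot: [-0.022, 0.962, 0.083, 0.257]
wrist_force: [-2.0, -0.6, -3.1]
gripper_width: 0.345
```

```bash
python3 st.py; python3 - <<'E'
from h import *
for n in ("side","top"): cv2.imwrite(f"pics/{n}5.png",cams.capture(n))
a1=cv2.imread("pics/side5.png")[80:140,350:410];b1=cv2.imread("pics/top5.png")[190:250,400:460]
im=np.hstack([cv2.resize(x,None,fx=6.6,fy=6.6,interpolation=cv2.INTER_CUBIC) for x in (a1,b1)]); cv2.imwrite("pics/c5.png",im)
E
```

```text
7.0 [ 0.4581 -0.2151  0.2835] F sock [-3.36 -0.22 -1.69] M sock [-0.056  0.957  0.038] 0.34510903188945596
tip sock mm [ -0.3587   0.5513 -33.7209]
```

View pics/c5.png

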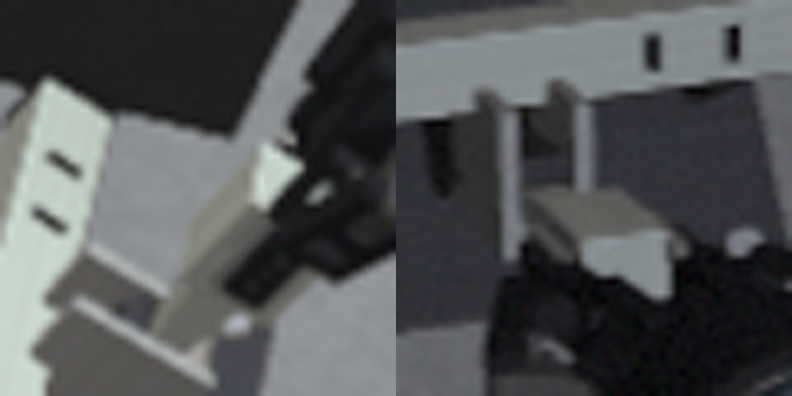

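The −x force means the shank touches the jaw. I'll shift 2 mm towards −x in the socket frame and continue.

Emit:
drive_tool --steps "-1.7 -0.3 -1 0 0 0 -1;1 0.2 -1.7 0 0 0 -1;1 0.2 -1.7 0 0 0 -1;0 0 0 0 0 0 -1"

```text
time: 7.5
tcp_pos: [0.4589, -0.2155, 0.2802]
ee_rot: [-0.021, 0.962, 0.083, 0.258]
wrist_force: [1.8, -0.7, 0.3]
gripper_width: 0.346
```

```bash
python3 st.py
```

```text
7.5 [ 0.4589 -0.2155  0.2802] F sock [ 1.54 -0.96 -0.59] M sock [-0.146  0.152 -0.026] 0.34591398719001076
tip sock mm [ -0.8816  -0.4234 -36.9772]
```

Emit:
drive_tool --steps "1.4 0.2 -1.4 0 0 0 -1;1 0.2 -1.7 0 0 0 -1;0 0 0 0 0 0 -1"

```text
time: 7.8
tcp_pos: [0.4613, -0.215, 0.2769]
ee_rot: [-0.022, 0.962, 0.083, 0.258]
wrist_force: [0.7, -1.0, 0.3]
gripper_width: 0.34
```

```bash
python3 st.py
```

```text
7.8 [ 0.4613 -0.215   0.2769] F sock [ 0.6  -1.15 -0.04] M sock [-0.261 -0.033 -0.011] 0.3403841304147371
tip sock mm [ -0.5228  -0.2604 -41.078 ]
```

Emit:
drive_tool --steps "0.5 0.1 -0.9 0 0 0 -1;0.5 0.1 -0.9 0 0 0 -1;0 0 0 0 0 0 -1"

```text
time: 8.1
tcp_pos: [0.4623, -0.2147, 0.2752]
ee_rot: [-0.022, 0.962, 0.083, 0.258]
wrist_force: [0.4, -0.3, 2.9]
gripper_width: 0.345
```

```bash
python3 st.py
```

```text
8.1 [ 0.4623 -0.2147  0.2752] F sock [ 1.75 -0.41  2.37] M sock [-0.13  -0.283  0.019] 0.3446151402951863
tip sock mm [ -0.4523  -0.1217 -42.9958]
```

Fz rose by about 4 N at shoulder height ≈ 21 mm, so the wedge is seated. I'll release it and back out along the slant.

Emit:
drive_tool --steps "0 0 0 0 0 0 0;0 0 0 0 0 0 1;0 0 0 0 0 0 1;0 0 0 0 0 0 1;0 0 0 0 0 0 1;-10 -2 17 0 0 0 1;-20 -3.5 35 0 0 0 1;-20 -3.5 35 0 0 0 1;0 0 0 0 0 0 1"

```text
time: 9.0
tcp_pos: [0.4115, -0.2247, 0.3663]
ee_rot: [-0.018, 0.962, 0.084, 0.26]
wrist_force: [1.0, -0.5, -0.2]
gripper_width: 1.001
```

```bash
python3 - <<'E'
from h import *
for n in ("side","top"): cv2.imwrite(f"pics/{n}6.png",cams.capture(n))
crop("pics/side6.png",345,75,60,65,11,"pics/s6.png")
crop("pics/top6.png",395,185,60,60,11,"pics/t6.png")
E
```

```text
(no output)
```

View pics/s6.png

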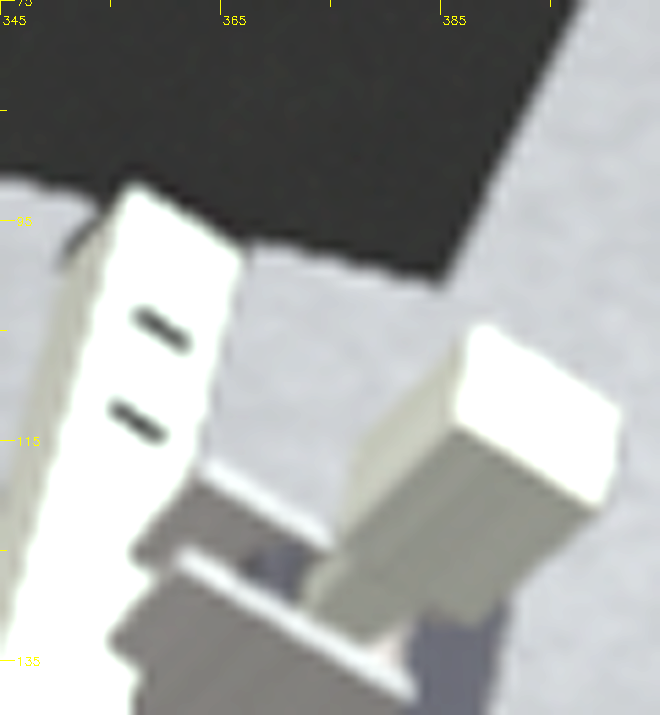

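View pics/t6.png

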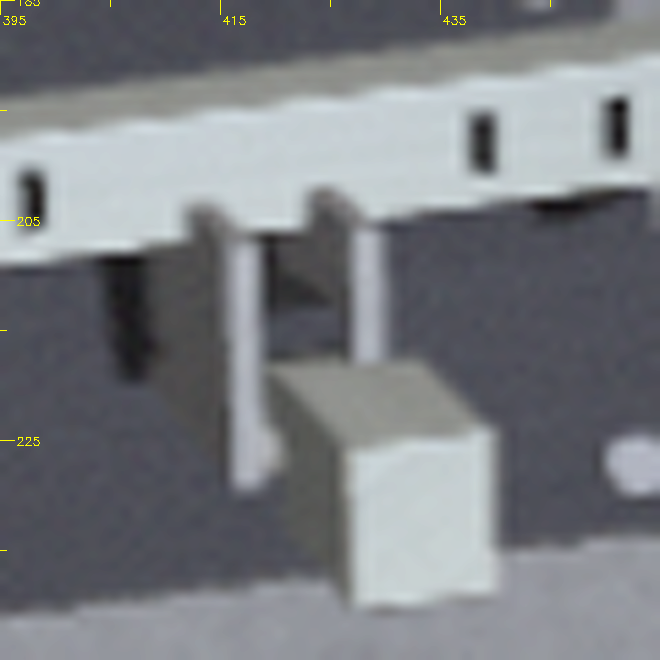

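The wedge stands free in the slot, with its head top at side ~(394,113) and top ~(433,232). I'll measure its pose.

```bash
cat > head.py <<'E'
from sock import *
def headfit(top,side):
    # order (+x,+y),(+x,-y),(-x,-y),(-x,+y)
    c=np.array([[18,15,0],[18,-15,0],[-18,-15,0],[-18,15,0]])/1e3
    def f(t):
        Q=Sm@R.from_rotvec(t[3:]).as_matrix()
        r=[]
        for k in range(4):
            P=SO+Sm@t[:3]+Q@c[k]
            r+=[projc("top",P,d["top"])-top[k],projc("side",P,d["side"])-side[k]]
        return np.r_[np.ravel(r),t[3:]/.2]
    g=least_squares(f,[0,0,.067,0,0,0]); 
    print("head top in socket mm",g.x[:3]*1e3,"tilt deg",np.degrees(g.x[3:])); print(g.fun[:16].reshape(-1,4).round(2)); print("world",SO+Sm@g.x[:3])
E
python3 - <<'E'
from head import *
headfit([(426.4,225.9),(439.7,223.9),(440.3,239.1),(427.3,240.3)],[(386.5,113.9),(388.8,104.5),(401.4,112.3),(399.5,121.1)])
p=np.array([.4623,-.2147,.2752]);
print("kin est",insock(p)*1e3-[0,0,137.7], p-Sm[:,2]*.1377)
E
```

```text
head top in socket mm [-2.9424 -1.1439 64.9022] tilt deg [-0.913  -0.6408  0.9534]
[[ 0.   -0.18 -0.1  -0.29]
 [ 0.26 -0.07 -0.57 -0.33]
 [ 0.09 -0.28  0.23  0.04]
 [-0.28  0.39  0.53  0.72]]
world [ 0.5284 -0.2045  0.1547]
kin est [-0.6327  0.0226 64.9688] [ 0.5301 -0.203   0.1559]
```

Camera and kinematics agree within about 2.5 mm. Now for the bar.

```bash
python3 - <<'E'
from sock import *
def onzc(n,uv,z):
    g=least_squares(lambda X:projc(n,np.r_[X,z],d[n])-uv,[.5,.2]); return g.x
P=[onzc("side",u,.15) for u in [(302.4,274.2),(314,280.6),(305.6,291.8),(294.8,284.6)]]
print(np.array(P),np.mean(P,0)); 
e=(P[0]-P[1]+P[3]-P[2]); print("yaw",np.degrees(np.arctan2(e[1],e[0])))
# top: bar top corners seen (approx): right-bottom etc
print(projc("top",np.r_[np.mean(P,0),.15],d["top"]))
crop("pics/top6.png",210,195,60,50,12,"pics/t_bar.png")
E
```

```text
[[0.5548 0.2316]
 [0.5319 0.2356]
 [0.5367 0.2601]
 [0.5587 0.2544]] [0.5455 0.2454]
yaw -12.209802634006016
[230.804  216.6796]
```

View pics/t_bar.png

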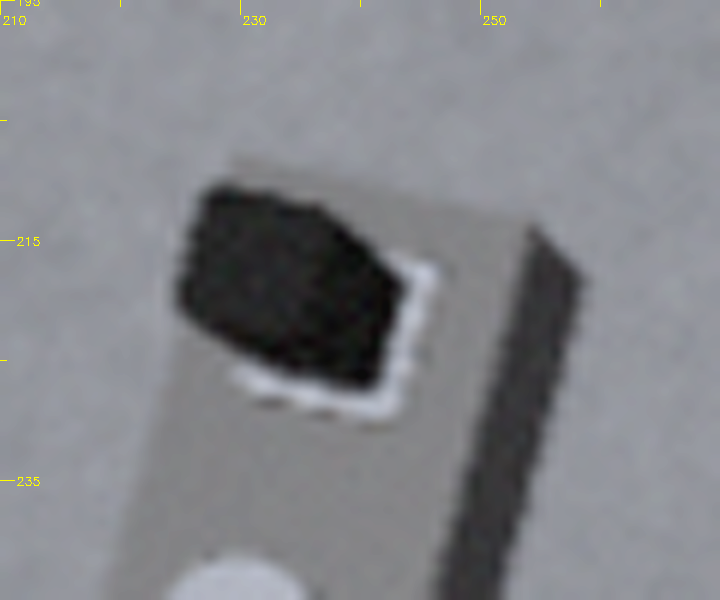

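Emit:
drive_tool --steps "6 43 4 -1.28 7.39 0 1;6 43 0 -1.28 7.39 0 1;6 43 0 -1.28 7.39 0 1;6 43 0 -1.28 7.39 0 1;6 45 0 0 0 -3.5 1;6 45 0 0 0 -3.5 1;6 45 0 0 0 -3.5 1;6 45 0 0 0 -3.5 1;6 45 0 0 0 -3.5 1;6 45 0 0 0 -3.5 1"

```text
time: 10.1
tcp_pos: [0.471, 0.2158, 0.3636]
ee_rot: [-0.0, 0.995, -0.097, 0.007]
wrist_force: [0.8, 0.1, 0.5]
gripper_width: 1.004
```

Emit:
drive_tool --steps "25 9 -5 0 0 0 1;25 9 -5 0 0 0 1;25 9 -5 0 0 0 1;0 0 0 0 0 0 1;0 0 0 0 0 0 1"

```text
time: 10.6
tcp_pos: [0.5461, 0.2407, 0.348]
ee_rot: [-0.0, 0.995, -0.096, 0.006]
wrist_force: [-0.6, 0.5, -0.6]
gripper_width: 1.001
```

```bash
python3 - <<'E'
from sock import *
s=manip.get_state(); p,Rm=tcpframe(); print(p,Rm.round(3),s["wrist_force"])
E
```

```text
[0.5461 0.2407 0.348 ] [[ 0.981 -0.192  0.012]
 [-0.192 -0.981 -0.001]
 [ 0.012 -0.001 -1.   ]] [-0.5846  0.5431 -0.5598]
```

Emit:
drive_tool --steps "0 4 -20 0 0.7 0 1;0 0 -20 0 0 0 1;0 0 -20 0 0 0 1;0 0 -14 0 0 0 1;0 0 -9 0 0 0 1;0 0 0 0 0 0 -1;0 0 0 0 0 0 -1;0 0 0 0 0 0 -1;0 0 0 0 0 0 -1;0 0 0 0 0 0 -1"

```text
time: 11.6
tcp_pos: [0.5468, 0.2444, 0.2684]
ee_rot: [-0.0, 0.995, -0.097, 0.003]
wrist_force: [0.5, -0.1, 3.6]
gripper_width: 0.296
```

The bar is gripped at 25 mm. I'll carry it above the wedge head.

Emit:
drive_tool --steps "0 0 39 0 0 0 -1;0 0 39 0 0 0 -1;0 0 39 0 0 0 -1;0 0 39 0 0 0 -1;-12 -47 0 0 0 3.5 -1;-12 -47 0 0 0 3.5 -1;-12 -47 0 0 0 3.5 -1;-12 -47 0 0 0 3.5 -1;-12 -47 0 0 0 3.5 -1;-12 -47 0 0 0 3.5 -1"

```text
time: 12.6
tcp_pos: [0.4733, -0.0392, 0.4232]
ee_rot: [-0.001, 0.996, 0.088, 0.002]
wrist_force: [1.1, -0.7, -3.6]
gripper_width: 0.296
```

Emit:
drive_tool --steps "-20 -45 0 1.28 -7.39 0 -1;-20 -45 0 1.28 -7.39 0 -1;-22 -45 0 1.28 -7.39 0 -1;-22 -45 0 1.28 -7.39 0 -1;0 -10 -10 0 0 0 -1;0 0 0 0 0 0 -1;0 0 0 0 0 0 -1"

```text
time: 13.3
tcp_pos: [0.394, -0.2201, 0.4125]
ee_rot: [-0.025, 0.965, 0.084, 0.249]
wrist_force: [0.3, 1.0, -2.6]
gripper_width: 0.293
```

```bash
cat > st2.py <<'E'
from sock import *
s=manip.get_state();p,Rm=tcpframe(); print(s["time"],p,"F sock",(Sm.T@s["wrist_force"]).round(2),"M",(Sm.T@s["torque"]).round(3),s["gripper_width"])
D=np.diag([1,-1,-1.]); print("turn needed deg",np.degrees(R.from_matrix(Sm@D@Rm.T).as_rotvec()))
P=p+Rm@[0,0,.2534]; print("bartip world",P,"sock mm",insock(P)*1e3,projc("side",P,d["side"]),projc("top",P,d["top"]))
H=np.array([.5301,-.203,.1559]); print("rel to head top, sock mm",Sm.T@(P-H)*1e3)
E
python3 st2.py; python3 - <<'E'
from h import *
for n in ("side","top"): cv2.imwrite(f"pics/{n}7.png",cams.capture(n))
a1=cv2.imread("pics/side7.png")[55:145,345:435];b1=cv2.imread("pics/top7.png")[180:270,395:485]
im=np.hstack([cv2.resize(x,None,fx=4.4,fy=4.4,interpolation=cv2.INTER_CUBIC) for x in (a1,b1)]); cv2.imwrite("pics/c7.png",im)
E
```

```text
13.3 [ 0.394  -0.2201  0.4125] F sock [-0.9   0.94 -2.45] M [0.035 0.456 0.007] 0.29315217614794137
turn needed deg [-0.1395 -1.1102 -0.1935]
bartip world [ 0.5145 -0.1976  0.1908] sock mm [  4.2608   7.9703 102.3574] [401.2368 103.5608] [435.5212 236.4214]
rel to head top, sock mm [ 4.9591  7.9716 37.4065]
```

View pics/c7.png

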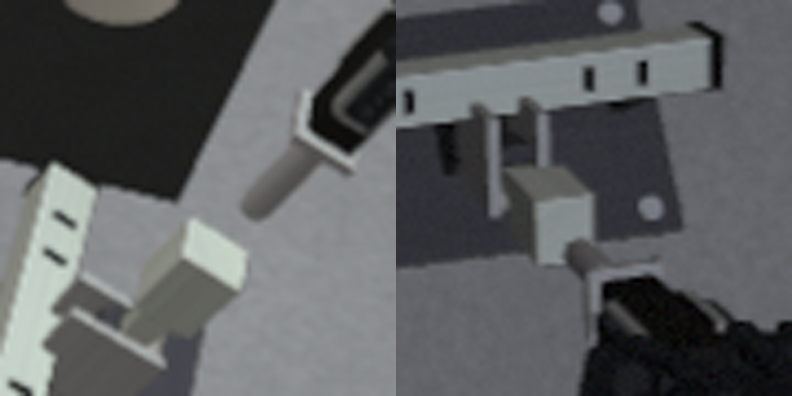

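Emit:
drive_tool --steps "2.2 -3 -10 -0.1 -1.1 -0.2 -1;2.2 -2 -10 0 0 0 -1;2.3 -2 -9 0 0 0 -1;0 0 0 0 0 0 -1;0 0 0 0 0 0 -1"

```text
time: 13.9
tcp_pos: [0.4012, -0.2272, 0.3838]
ee_rot: [-0.022, 0.962, 0.083, 0.258]
wrist_force: [-1.0, 0.2, -3.0]
gripper_width: 0.294
```

```bash
python3 st2.py; python3 - <<'E'
from h import *
for n in ("side","top"): cv2.imwrite(f"pics/{n}8.png",cams.capture(n))
a1=cv2.imread("pics/side8.png")[55:145,345:435];b1=cv2.imread("pics/top8.png")[180:270,395:485]
im=np.hstack([cv2.resize(x,None,fx=4.4,fy=4.4,interpolation=cv2.INTER_CUBIC) for x in (a1,b1)]); cv2.imwrite("pics/c8.png",im)
E
```

```text
13.9 [ 0.4012 -0.2272  0.3838] F sock [-2.32  0.33 -2.07] M [0.03  0.504 0.018] 0.2936567099600996
turn needed deg [ 0.0187  0.0655 -0.0616]
bartip world [ 0.5263 -0.2056  0.1645] sock mm [-0.0211 -1.8669 74.5003] [395.6636 109.422 ] [435.3332 232.6953]
rel to head top, sock mm [ 0.6772 -1.8655  9.5494]
```

View pics/c8.png

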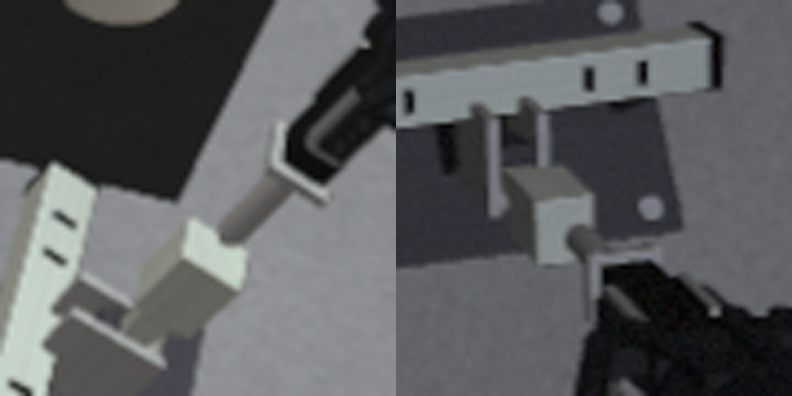

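The bar tip lines up with the middle of the wedge head, about 9 mm above it. I'll advance to contact.

Emit:
drive_tool --steps "2.2 1.9 -4.3 0 0 0 -1;1.5 0.3 -2.6 0 0 0 -1;1 0.2 -1.7 0 0 0 -1;1 0.2 -1.7 0 0 0 -1;1 0.2 -1.7 0 0 0 -1"

```text
time: 14.5
tcp_pos: [0.4078, -0.2251, 0.3725]
ee_rot: [-0.021, 0.962, 0.083, 0.259]
wrist_force: [-1.0, -0.8, 1.8]
gripper_width: 0.299
```

```bash
python3 st2.py
```

```text
14.5 [ 0.4078 -0.2251  0.3725] F sock [-0.13 -0.66  2.1 ] M [-0.042  0.409 -0.047] 0.2986063275616263
turn needed deg [0.1301 0.156  0.0214]
bartip world [ 0.5332 -0.2041  0.1533] sock mm [ 0.5244 -1.5938 61.2963] [391.8576 113.0155] [433.0308 230.2296]
rel to head top, sock mm [ 1.2227 -1.5925 -3.6546]
```

Emit:
drive_tool --steps "1.2 0.2 -1.6 0 0 0 -1;1.2 0.2 -1.6 0 0 0 -1;1.2 0.2 -1.6 0 0 0 -1;0 0 0 0 0 0 -1"

```text
time: 14.9
tcp_pos: [0.4114, -0.2242, 0.3672]
ee_rot: [-0.021, 0.962, 0.083, 0.259]
wrist_force: [0.1, -0.7, 0.2]
gripper_width: 0.299
```

```bash
python3 st2.py
```

```text
14.9 [ 0.4114 -0.2242  0.3672] F sock [ 0.03 -0.67  0.15] M [-0.058  0.201 -0.002] 0.2991716660078353
turn needed deg [0.0629 0.125  0.0092]
bartip world [ 0.5367 -0.2029  0.148 ] sock mm [ 1.0158 -1.0381 54.8093] [389.9027 114.8361] [431.7367 228.977 ]
rel to head top, sock mm [  1.7141  -1.0367 -10.1416]
```

Emit:
drive_tool --steps "1.2 0.2 -1.6 0 0 0 -1;1.2 0.2 -1.6 0 0 0 -1;1.2 0.2 -1.6 0 0 0 -1;1.2 0.2 -1.6 0 0 0 -1;0 0 0 0 0 0 -1"

```text
time: 15.4
tcp_pos: [0.4159, -0.2231, 0.3601]
ee_rot: [-0.022, 0.962, 0.083, 0.258]
wrist_force: [-0.6, -1.0, -1.7]
gripper_width: 0.296
```

```bash
python3 st2.py;  python3 - <<'E'
from h import *
for n in ("side","top"): cv2.imwrite(f"pics/{n}9.png",cams.capture(n))
a1=cv2.imread("pics/side9.png")[75:145,345:415];b1=cv2.imread("pics/top9.png")[180:250,395:465]
im=np.hstack([cv2.resize(x,None,fx=5.7,fy=5.7,interpolation=cv2.INTER_CUBIC) for x in (a1,b1)]); cv2.imwrite("pics/c9.png",im)
E
```

```text
15.4 [ 0.4159 -0.2231  0.3601] F sock [-1.49 -0.92 -1.07] M [-0.07   0.453  0.076] 0.2955033012600282
turn needed deg [ 0.0028  0.0343 -0.0192]
bartip world [ 0.5409 -0.2015  0.1407] sock mm [ 1.1151 -0.3619 46.3671] [387.5874 117.2911] [430.1068 227.5942]
rel to head top, sock mm [  1.8134  -0.3605 -18.5838]
```

View pics/c9.png

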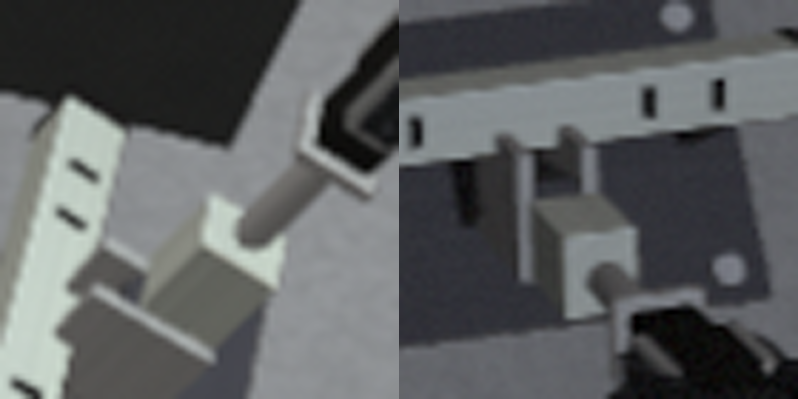

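The head is nearly down on the plates. I'll continue in small steps until the force rises.

Emit:
drive_tool --steps "0.9 0.1 -1.2 0 0 0 -1;0.9 0.1 -1.2 0 0 0 -1;0 0 0 0 0 0 -1"

```text
time: 15.8
tcp_pos: [0.4177, -0.2232, 0.3583]
ee_rot: [-0.022, 0.962, 0.083, 0.258]
wrist_force: [-2.8, -0.3, -1.1]
gripper_width: 0.296
```

Emit:
drive_tool --steps "0.6 0.1 -0.9 0 0 0 -1;0.6 0.1 -0.9 0 0 0 -1;0 0 0 0 0 0 -1"

```text
time: 16.1
tcp_pos: [0.4184, -0.2229, 0.3583]
ee_rot: [-0.021, 0.962, 0.084, 0.259]
wrist_force: [-17.3, 0.4, 17.6]
gripper_width: 0.293
```

```bash
python3 st2.py
```

```text
16.1 [ 0.4184 -0.2229  0.3583] F sock [-5.91  3.31 23.68] M [ 1.231  1.731 -0.075] 0.293015424755578
turn needed deg [ 0.1619  0.1106 -0.1037]
bartip world [ 0.5436 -0.2017  0.1391] sock mm [ 2.6162 -1.0656 43.6031] [386.3429 117.475 ] [429.9689 226.4904]
rel to head top, sock mm [  3.3145  -1.0643 -21.3478]
```

A hard stop: 24 N at a bar-tip height of 43.6 mm, where 44 is home. I'll back off and check in the pictures.

Emit:
drive_tool --steps "-2.5 -0.4 4.3 0 0 0 -1;-15 -2.5 26 0 0 0 -1;-20 -3.5 35 0 0 0 -1;-20 -3.5 35 0 0 0 -1;0 0 0 0 0 0 -1;0 0 0 0 0 0 -1"

```text
time: 16.7
tcp_pos: [0.3613, -0.2331, 0.4574]
ee_rot: [-0.021, 0.962, 0.082, 0.259]
wrist_force: [0.2, 0.7, -2.9]
gripper_width: 0.294
```

```bash
python3 st2.py; python3 - <<'E'
from h import *
for n in ("side","top"): cv2.imwrite(f"pics/{n}10.png",cams.capture(n))
crop("pics/side10.png",345,85,60,60,11,"pics/s10.png")
crop("pics/top10.png",395,185,60,60,11,"pics/t10.png")
E
```

```text
16.7 [ 0.3613 -0.2331  0.4574] F sock [-1.18  0.61 -2.65] M [0.016 0.449 0.014] 0.29402250963154275
turn needed deg [0.158  0.1621 0.0728]
bartip world [ 0.4868 -0.2123  0.2382] sock mm [  2.1086  -1.7629 158.3572] [419.2118  84.169 ] [450.862  247.8543]
rel to head top, sock mm [ 2.8069 -1.7616 93.4063]
```

View pics/s10.png

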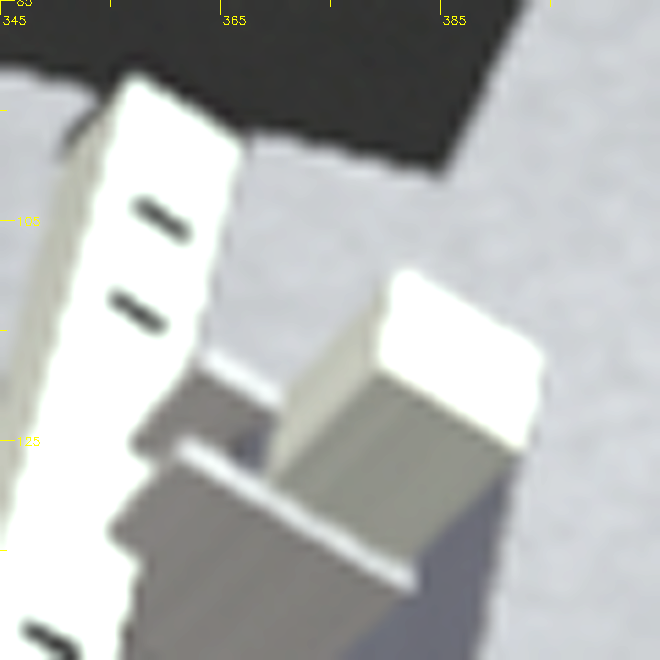

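View pics/t10.png

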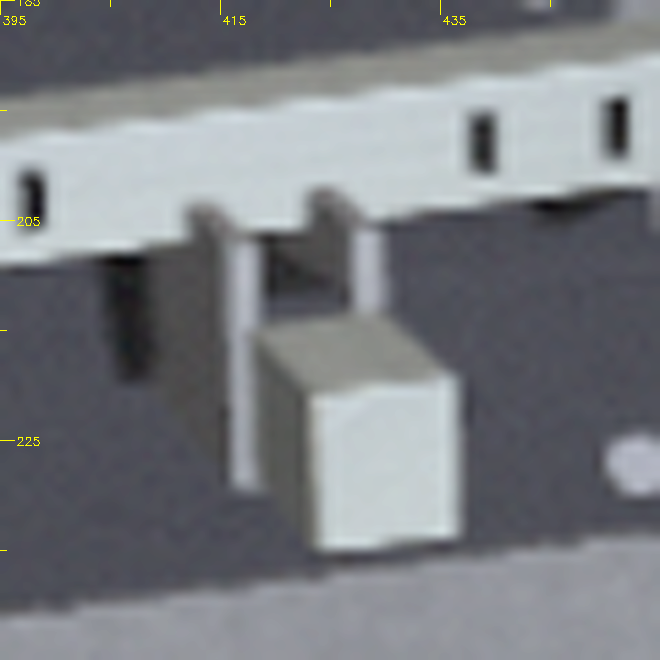

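```bash
python3 - <<'E'
from head import *
headfit([(423.3,221.1),(436.6,219.1),(436.8,233.8),(423.9,235)],[(379.7,118.5),(381.8,109.5),(394.5,117.3),(392.7,125.9)])
E
```

```text
head top in socket mm [ 0.5533 -1.4465 43.7311] tilt deg [ 0.2422 -1.0886  0.3832]
[[ 0.12 -0.24 -0.15 -0.22]
 [-0.03 -0.06 -0.38 -0.38]
 [ 0.04 -0.08  0.1   0.01]
 [-0.04  0.53  0.26  0.62]]
world [ 0.5419 -0.2024  0.1381]
```

The camera puts the head top at 43.7 mm (44 = home), moved 3.5 mm to +x, with the shoulder on the plates. The bar goes back to its own well next.

Emit:
drive_tool --steps "18 45 0 -1.28 7.39 0 -1;18 45 0 -1.28 7.39 0 -1;18 45 0 -1.28 7.39 0 -1;18 45 0 -1.28 7.39 0 -1;18 46 -5 0 0 -3.5 -1;18 46 -5 0 0 -3.5 -1;18 46 -5 0 0 -3.5 -1;18 46 -5 0 0 -3.5 -1;18 46 -5 0 0 -3.5 -1;18 46 -5 0 0 -3.5 -1"

```text
time: 17.8
tcp_pos: [0.5416, 0.2263, 0.4242]
ee_rot: [0.001, 0.995, -0.098, -0.001]
wrist_force: [1.6, -1.1, -2.4]
gripper_width: 0.298
```

Emit:
drive_tool --steps "5 21 -30 0 0 0 -1;0 0 0 0 0 0 -1;0 0 0 0 0 0 -1"

```text
time: 18.1
tcp_pos: [0.546, 0.2451, 0.394]
ee_rot: [0.002, 0.995, -0.096, -0.002]
wrist_force: [-0.5, 0.1, -2.5]
gripper_width: 0.297
```

```bash
python3 - <<'E'
from sock import *
s=manip.get_state(); p,Rm=tcpframe(); print(p,s["wrist_force"])
G=np.array([.5468,.2444,.2684]); wg=[0,.995,-.097,0.003]
Rg=R.from_quat([.995,-.097,.0,0]).as_matrix()
print("need mm",(G-p)*1e3,"turn",np.degrees(R.from_matrix(Rg@Rm.T).as_rotvec()))
P=p+Rm@[0,0,.2534]; print("tip",P)
for n in ("side","top"): cv2.imwrite(f"pics/{n}11.png",cams.capture(n))
a1=cv2.imread("pics/side11.png")[220:350,250:380];b1=cv2.imread("pics/top11.png")[180:310,160:290]
im=np.hstack([cv2.resize(x,None,fx=3,fy=3,interpolation=cv2.INTER_CUBIC) for x in (a1,b1)]); cv2.imwrite("pics/c11.png",im)
E
```

```text
[0.546  0.2451 0.394 ] [-0.4972  0.0745 -2.475 ]
need mm [   0.8411   -0.7308 -125.5856] turn [ 0.1754 -0.252  -0.1322]
tip [0.5448 0.2444 0.1406]
```

View pics/c11.png

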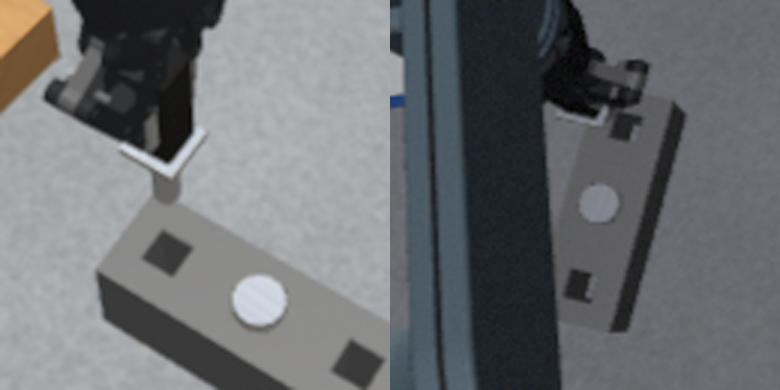

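The bar is vertical over its empty well. I'll lower it to just above the mouth and then in, watching the force.

Emit:
drive_tool --steps "0.8 -0.7 -20 0.2 -0.3 -0.1 -1;0 0 -20 0 0 0 -1;0 0 -15 0 0 0 -1;0 0 -10 0 0 0 -1;0 0 -10 0 0 0 -1;0 0 0 0 0 0 -1"

```text
time: 18.8
tcp_pos: [0.5471, 0.2428, 0.3213]
ee_rot: [-0.001, 0.995, -0.098, 0.003]
wrist_force: [-0.5, -0.2, -2.9]
gripper_width: 0.296
```

Emit:
drive_tool --steps "0 0 -10 0 0 0 -1;0 0 -10 0 0 0 -1;0 0 0 0 0 0 -1"

```text
time: 19.1
tcp_pos: [0.5467, 0.2432, 0.3003]
ee_rot: [-0.001, 0.995, -0.098, 0.002]
wrist_force: [-1.0, 0.3, -2.6]
gripper_width: 0.295
```

No contact so far. The last 32 mm:

Emit:
drive_tool --steps "0 0.8 -8 0 0 0 -1;0 0 -8 0 0 0 -1;0 0 -6 0 0 0 -1;0 0 -4 0 0 0 -1;0 0 -2 0 0 0 -1;0 0 -1 0 0 0 -1;0 0 0 0 0 0 -1"

```text
time: 19.8
tcp_pos: [0.5474, 0.2442, 0.2731]
ee_rot: [-0.001, 0.995, -0.098, 0.003]
wrist_force: [1.0, -0.3, -3.1]
gripper_width: 0.296
```

Emit:
drive_tool --steps "0 0 -1.5 0 0 0 -1;0 0 -1.5 0 0 0 -1;0 0 0 0 0 0 -1"

```text
time: 20.1
tcp_pos: [0.5472, 0.2441, 0.2699]
ee_rot: [-0.001, 0.995, -0.098, 0.003]
wrist_force: [-0.0, 0.2, -2.7]
gripper_width: 0.298
```

Emit:
drive_tool --steps "0 0 -1 0 0 0 -1;0 0 -1 0 0 0 -1;0 0 0 0 0 0 -1"

```text
time: 20.4
tcp_pos: [0.5474, 0.2442, 0.2685]
ee_rot: [-0.001, 0.995, -0.098, 0.003]
wrist_force: [-0.7, -1.2, 1.1]
gripper_width: 0.296
```

The collar has touched (Fz up 4 N at the same TCP height as the original grasp). I'll release it and retreat upward.

Emit:
drive_tool --steps "0 0 -0.5 0 0 0 -1;0 0 0 0 0 0 0;0 0 0 0 0 0 1;0 0 0 0 0 0 1;0 0 0 0 0 0 1;0 0 0 0 0 0 1;0 0 20 0 0 0 1;0 0 40 0 0 0 1;0 0 40 0 0 0 1"

```text
time: 21.3
tcp_pos: [0.547, 0.2441, 0.3677]
ee_rot: [-0.001, 0.995, -0.098, 0.002]
wrist_force: [0.2, 0.5, 0.3]
gripper_width: 1.002
```

Emit:
drive_tool --steps "-10 -45 10 0 0 0 1;-10 -45 0 0 0 0 1;-10 -45 0 0 0 0 1;-10 -45 0 0 0 0 1;-10 -45 0 0 0 0 1;0 0 0 0 0 0 1;0 0 0 0 0 0 1"

```text
time: 22.0
tcp_pos: [0.4972, 0.0182, 0.3777]
ee_rot: [-0.001, 0.995, -0.1, 0.003]
wrist_force: [-0.4, 0.2, 0.0]
gripper_width: 1.002
```

```bash
python3 - <<'E'
from h import *
for n in ("side","top"): cv2.imwrite(f"pics/{n}12.png",cams.capture(n))
crop("pics/side12.png",270,265,130,115,5,"pics/s12.png")
E
```

```text
(no output)
```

View pics/s12.png

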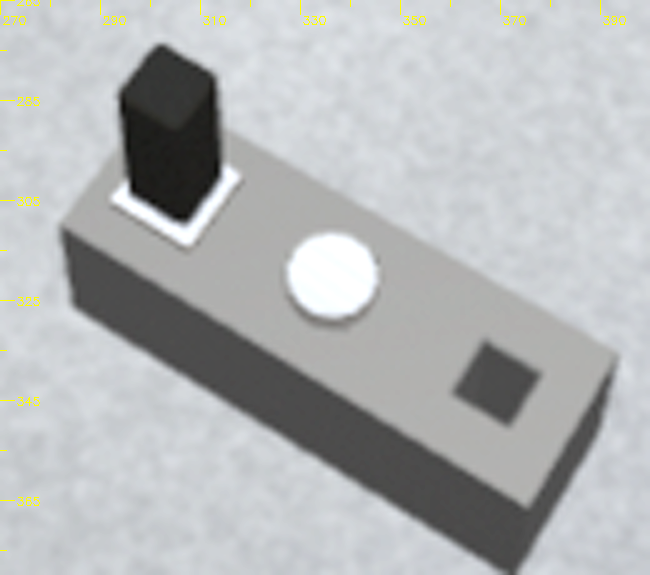

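View pics/side12.png

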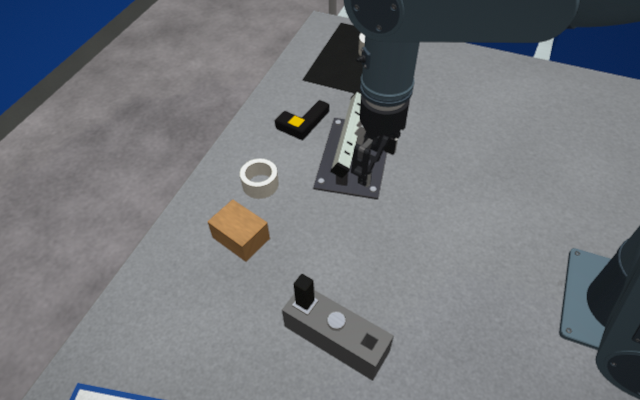

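View pics/top12.png

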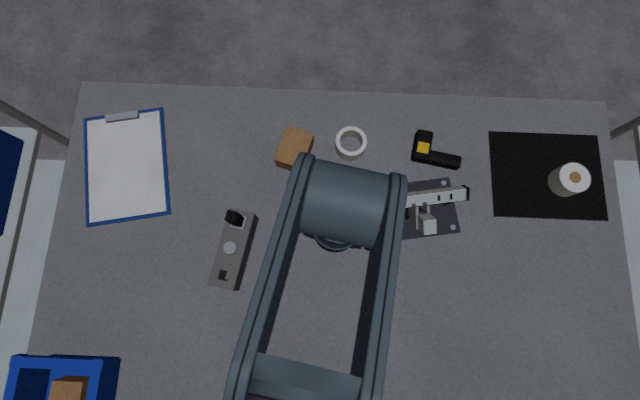

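The bar stands upright in its well with the collar flat, within 1 px of where it started. The pin and the other things haven't moved, and the wedge is still seated. I'll hand in.

```bash
python3 -c "
from station import manip
print(manip.get_state()['time'],manip.job_done())"
```

```text
the job is handed in; nothing more can be done
22.1 None
```

The wedge is driven home in the bracket and the bar is back upright in its own well. I handed the job in at 22.1 s of the 61 s allowed. It reports no verdict.

**What I did:** I took the wedge from the rack, started it in the slot until it stuck (about 4 N), let go of it and backed away. I then drove it home with the bar in one slow push in small steps, not separate blows. When it stopped I returned the bar to its well and moved the arm clear.

**Last checks:**
- **Wedge:** it stopped hard at 24 N, against the 4–10 N it needs to move. The bar tip then read 43.6 mm above the mouth plane by the arm and the head top 43.7 mm by the cameras, where home is 44 mm.
- **Bar:** the collar touched the rack at the height where I first gripped the bar. In the last side picture the bar is upright and within about 1 px of where it started.
- **Other things:** the pin, carton, tape and scanner look unmoved.

**Disagreements:**
- Camera and arm positions differed by 2–5 mm along the slot's x. Contact force showed the arm's figure was the right one, so I shifted the wedge 2 mm while inserting it.
- The final camera fit had the head about 1.4 mm off in y and tilted about 1°, which I take to be measuring error.
- In the last side picture the gripper hides the wedge; I judged it still seated from the last top picture and the earlier close-ups.

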